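Stack a flow cell in its assembly nest

ROBOT

A 6-joint arm with a two-finger parallel gripper is mounted at the origin on a cart in front of the work surface, level with it; the furniture and walls round the work are solid. World frame = base frame: x ahead of the robot, y to its left, z up, the work surface at z = 0. Lengths are in m, angles in rad, forces in N, time in s.
With the tool pointing down it reaches from about 0.375 to 0.975 m from the base axis. Payload 3.8 kg.
Tool frame: the origin (TCP) lies on the mounting face of the last link; the fingertips stand 173 mm ahead of it and the grasp point (between the pads) lies 155 mm ahead of it; z points along the fingers, y is the direction in which the jaws open and shut (so a half turn about z gives the same grasp; the last joint's range is limited). The gripper opens to 85 mm and grips with 20 to 120 N. Pads are 22 mm wide; open, the fingers measure 114 mm over their backs; the gripper's body (76 mm by 85 mm) begins 54 mm behind the grasp point. The pads swing forward as they close: fully open they stand 13 mm farther back than shut.
Start: joints at [1.159, 0.264, 1.604, -0, 1.274, -0.037], TCP at [0.247, 0.628, 0.405] pointing down, gripper open.
Joint ranges: [-2.63, 2.63], [-0.94, 2.18], [0.31, 2.57], [-1.31, 4.45], [0, 2.66], [-2.55, 2.55]. Speed limits (rad/s): [2.57, 2.57, 3.14, 3.14, 3.14, 3.14].

INTERFACE

Orientations are given as a rotation vector (axis times angle).
In Python, from workcell import bot, imaging, order gives the robot as it stands. The module is installed in compiled form; this text tells all that it offers.
- The arm moves only by the shell command python3 -m creep 'ROWS' [OPENING] [FORCE]. ROWS is JSON, a list of rows, each an object with "slide": the shift along the tool's x, y, z each as a share of 25 mm, from -1 to 1, a list of three; "angular": the turn, a rotation vector about the tool's x, y, z each as a share of 4 degrees, from -1 to 1, a list of three. A call has 1 to 5 rows; each row shifts and turns the commanded pose from where the row before left it, along the tool's axes as they then stand; what a row does not reach is not made up. A row lasts 1/12 s, in which the tool goes at most 41.7 mm and 7.16 degrees, less where a joint would pass 70% of its speed; a pose out of reach is approached as far as the arm can. A call with a number of a shift or a turn outside -1 to 1 is refused whole. A call with a gripper value outside its range is refused whole. OPENING is the closure, from -1 (fully open) to 1 (shut), set as the call begins (- or left out, the last holds). The fingers move at their own pace and stop on an object; FORCE is the grip in N (left out, the last holds). Time passes only in rows, so rows that do not move let the fingers close. It gives the time, the measured TCP pose, the force and the opening at its end, in the units of the state.
- bot.read_state(): the state, without advancing time (a new reading comes with each control period).
- imaging.read_camera(name): name is "scene" or "top" or "wrist"; returns (picture, depth): 420x560x3 uint8, red, green, blue; 420x560 float32, m along the optical axis (not along the pixel's ray), 0 where there is no reading.
- imaging.camera_model(name): a dict with "fovy" (degrees; the focal length in pixels is half the picture's height over the tangent of half this angle, whatever the lens; pixels are square), "cx", "cy" (the principal point, pixels), "camera_from_world" (4x4, takes a point from world to camera coordinates); the wrist camera has in their place "tool_from_camera" (4x4, takes a point from camera to tool coordinates, whose origin is the TCP and whose axes are the flange's). Camera axes: x right, y down, z forward; pixel columns grow to the right and rows downward; lengths in m; the calibration is good to about 2 mm. The wrist camera is an equidistant fisheye: a pixel r from the principal point sees the ray r / f radians off the axis. A picture is of the moment at which its call begins: read the wrist's pose just before it. camera_model takes no time and is no camera call.
- order.finish_job(): hands the job in, once; it reports no verdict.
The state is a dict: "time": time; "q": joint angles; "joint_vel": joint speeds; "joint_torque": joint torques, N m; "tool_pos": TCP position; "tcp_rot": TCP orientation; "wrist_force": force on the tool from outside, world axes, zero at the start; "torque": the same for the moment, N m; "width": opening from 0.0 (shut) to 1.0 (fully open).
Only numpy, scipy, OpenCV 4.12 (cv2) and the standard library are available. Lean on these libraries where they do the work, as an engineer would, in place of code of your own. Each camera call takes 0.05 s, during which the arm holds its last target.

TASK

Build up the flow cell in the grey assembly nest. First slide the thick cell body along the bench, without lifting it, into the open end of the nest until it is fully home against the end stop; the flat parts lie packed side by side, so next slide the spacer frame and the cover apart on the bench to make finger room. Then lay the spacer squarely on the cell body and the cover, window bezel up, squarely on the spacer, setting each down between the nest's posts rather than dropping it, and leave the other things alone.

Things in the scene. Friction and masses are not known exactly. Their poses are not given: they have to be found in the camera images.
- nest: Fixed grey stacking nest without a floor: parts stand on the bench itself. Origin: on the bench, at the centre of the 90 x 52 mm place where the parts belong. x points from the open end to the end stop, the way the body slides in (roughly the robot's left, +y); y points roughly to the robot. Side walls 18 mm high, 12 mm thick, inner faces at y = +27.5 and -27.5 mm. End stop at x = +45 mm.
- nest_mouth (a point): Point on the bench on the nest's centre line at its open end, x = -45 mm in the nest's frame, with the same axes. Here the wall nearer the robot (+y) begins, with a flared lip before it reaching 25 mm out and to y = +49 mm. The far wall (-y) runs on as a straight fence, 18 mm high, 150 mm out from this point.
- nest_top (a point): Point on the nest's vertical axis, 44 mm above its origin, same axes. Four posts (x = -45..-31 and +31..+45 mm, inner faces y = +-29 mm) stand up to this height; metal guides on them and on the end stop (face at x = +47 mm above 24 mm) flare outward by 5 mm up to 58 mm. Between the posts of each side is a gap 62 mm long for fingers, above the 18 mm wall.
- cell_body: Loose solid aluminium block 90 x 52 x 24 mm (x, y, z), 0.2 to 0.4 kg, dark milled channel on top: the cell body. Origin at the centre of its underside. Starts on the bench before the open end, 0.16 to 0.19 m short of the nest's origin, 5 to 42 mm clear of the fence and up to 0.2 rad askew. Fully home, its origin is at the nest's.
- spacer_mid (a point): Centre (half-way up) of the loose white plastic spacer frame, 90 x 52 x 10 mm (x, y, z), 50 g, with a 64 x 34 mm window through it (bars along x 9 mm wide, end bars 13 mm); the point lies in the empty window. Starts flat on the bench, 2 mm from the cover, long sides facing, on either side (+y or -y) of it. In place its centre is 29 mm above the bench.
- cover_mid (a point): Centre, half-way up the plate, of the loose aluminium cover: plate 90 x 52 x 8 mm (x, y, z), about 0.12 kg, with a raised round window bezel 36 mm across and 7 mm high in the middle of its top and four low screw heads. Starts flat on the bench beside the spacer, parallel to it, bezel up. In place this point is 38 mm above the bench.
- petri: Bystander: round dish, 62 mm across, 15 mm high; origin at the centre of its underside. Leave alone.
- timer: Bystander: small white timer, 62 x 66 x 18 mm; origin at the centre of its underside. Leave alone.
- pen: Bystander: pen lying on the bench, 12 mm wide, 145 mm long, 9 mm high; origin at the centre of its underside. Leave alone.
There are look-alikes about, which are no part of the job. What is meant by the part that bears spacer_mid is not yellow, and is the smaller of those in its own colour.

How it is judged:
On the way, in this order (a step that is already met when the one before it is completed fails the run):
1. the cell body stands fully home in the nest against the end stop (x of cell_body in the frame of nest between -0.004 and 0.004 m and y of cell_body in the frame of nest between -0.005 and 0.005 m and angle between the x axis of cell_body and the x axis of nest, either way round below 0.08 rad and height (world z) of cell_body below 0.005 m), for 0.2 s.
2. spacer and cover, both still flat on the bench, lie apart with finger room between them (centres at least 68 mm apart) (horizontal distance between spacer_mid and cover_mid above 0.068 m and height (world z) of spacer_mid below 0.009 m and height (world z) of cover_mid below 0.008 m), for 0.1 s.
3. the spacer lies squarely on the cell body (all of step 1 and x of spacer_mid in the frame of nest between -0.007 and 0.005 m and y of spacer_mid in the frame of nest between -0.005 and 0.005 m and height (world z) of spacer_mid between 0.026 and 0.032 m and angle between the x axis of spacer_mid and the x axis of nest, either way round below 0.08 rad and angle between spacer_mid's own z axis and vertical below 0.08 rad), for 0.2 s.
At the end, for the whole second after the job is handed in: Cell body on the bench in the nest within 4 mm of fully home; spacer flat on it and cover flat on the spacer, bezel up, each within 3 mm of its height, 5 mm sideways, -7 to +5 mm lengthways, and square to the nest within 0.08 rad; all at rest (all of step 3 and x of cover_mid in the frame of nest between -0.007 and 0.005 m and y of cover_mid in the frame of nest between -0.005 and 0.005 m and height (world z) of cover_mid between 0.035 and 0.041 m and angle between the x axis of cover_mid and the x axis of nest, either way round below 0.08 rad and angle between cover_mid's own z axis and vertical below 0.08 rad and linear speed of each of cell_body, spacer, cover below 0.02 m/s); the robot touches nothing.
It fails at once if the cell body is lifted off the bench (more than 10 mm) or tipped over (height (world z) of cell_body above 0.01 m or angle between cell_body's own z axis and vertical above 0.4 rad).
It fails at once if the spacer is let go more than about 30 mm above its seat (height (world z) of spacer_mid above 0.075 m and contact force between the fingers and spacer below 0.02 N and linear speed of spacer above 0.3 m/s).
It fails at once if the cover is let go more than about 30 mm above its seat (height (world z) of cover_mid above 0.075 m and contact force between the fingers and cover below 0.02 N and linear speed of cover above 0.3 m/s).
It fails at once if a bystander (dish, timer or pen) is moved more than 25 mm (distance of any of petri, timer, pen from where it was at the start of the episode above 0.025 m).
It also fails if it takes over 72 s, if anything falls off the work surface, if the arm or the gripper's body presses on something with over 40 N, if the wrist force passes 120 N, or if a joint passes its speed limit or range.

## Working session

There is one attempt and no reset: what is moved stays moved. The work goes in short steps, Python scripts to look and compute and a shell command to move; the robot and the scene stay as the last step left them, time stands still between calls to the robot, and variables do not carry over. Pictures are saved under pics/ and viewed, and the job is handed in when it is done.

```bash
mkdir -p pics; ls; python3 - <<'E'
from workcell import bot, imaging, order
import cv2,numpy as np
np.set_printoptions(precision=4,suppress=True)
print(bot.read_state())
for n in ("scene","top","wrist"):
    p,d=imaging.read_camera(n); m=imaging.camera_model(n); print(n,m)
    cv2.imwrite(f"pics/{n}0.png",p[:,:,::-1]); np.save(f"pics/{n}0.npy",d)
E
```

```text
pics
{'time': 0.0, 'q': array([ 1.1591,  0.2648,  1.6054,  0.    ,  1.2737, -0.0369]), 'joint_vel': array([ 0.0005, -0.001 , -0.0002,  0.0008, -0.0001,  0.0011]), 'joint_torque': array([ -0.0019, -51.5111, -36.7311,  -0.    ,   0.013 ,  -0.    ]), 'tool_pos': array([0.247 , 0.6278, 0.4033]), 'tcp_rot': array([-0.5852, -3.0861,  0.0035]), 'wrist_force': array([-0.1626,  0.1607, -0.5548]), 'torque': array([ 0.0143, -0.004 , -0.0062]), 'width': 0.9961143818299398}
scene {'fovy': 52.221043429053076, 'cx': 276.88093800315085, 'cy': 208.32337411679768, 'camera_from_world': array([[ 0.7225, -0.6913, -0.0059, -0.3825],
       [-0.5233, -0.5413, -0.6581,  0.2883],
       [ 0.4518,  0.4786, -0.7529,  1.2267],
       [ 0.    ,  0.    ,  0.    ,  1.    ]])}
top {'fovy': 45.63866221084508, 'cx': 282.995634327802, 'cy': 214.08212022644713, 'camera_from_world': array([[ 0.0214, -0.9997,  0.0096, -0.021 ],
       [-0.9926, -0.0224, -0.1195,  0.553 ],
       [ 0.1197, -0.0069, -0.9928,  1.3057],
       [ 0.    ,  0.    ,  0.    ,  1.    ]])}
wrist {'fovy': 65.70646984690485, 'cx': 282.92797375694965, 'cy': 209.9125310585318, 'tool_from_camera': array([[ 0.0001, -0.955 , -0.2966,  0.0756],
       [ 1.    , -0.0001,  0.0005, -0.0005],
       [-0.0005, -0.2966,  0.955 ,  0.0307],
       [ 0.    ,  0.    ,  0.    ,  1.    ]])}
```

View pics/top0.png

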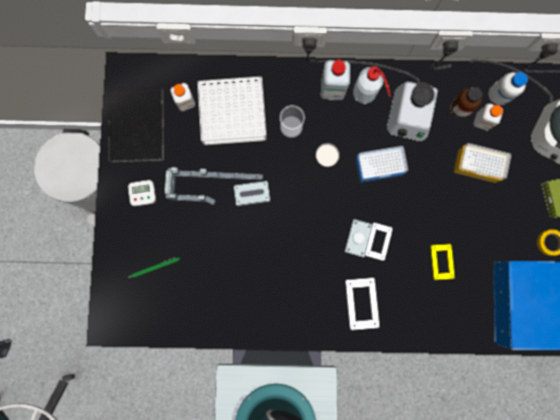

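View pics/scene0.png

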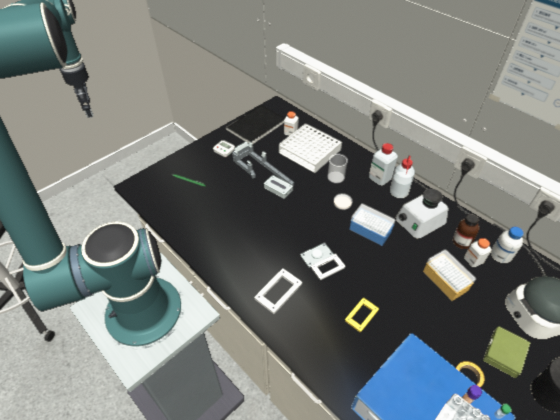

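View pics/wrist0.png

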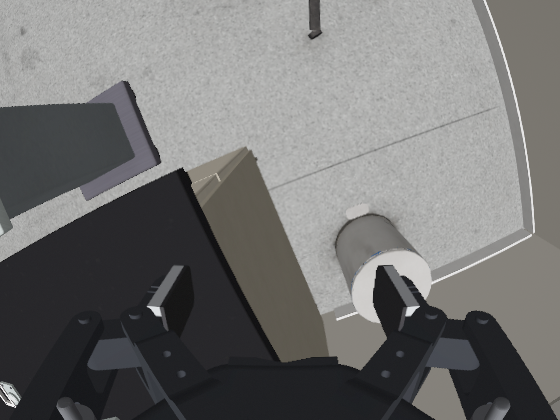

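Top view: the nest is around (168–262, 170–205), the body at (252,193), and the cover at (358,238) with the small white spacer to its right at (379,241). The larger white frame at (362,303) and the yellow one at (443,262) are look-alikes. The pen is at (154,267), the timer at (141,193) and the petri dish at (327,155).

```bash
cat > h.py <<'E'
from workcell import bot, imaging, order
import cv2,numpy as np
from scipy.spatial.transform import Rotation as R
np.set_printoptions(precision=4,suppress=True)
def ray_plane(n,uv,z,m=None):
    m=m or imaging.camera_model(n); f=210/np.tan(np.radians(m['fovy']/2))
    T=np.linalg.inv(m['camera_from_world'])
    uv=np.atleast_2d(np.asarray(uv,float))
    d=np.c_[(uv[:,0]-m['cx'])/f,(uv[:,1]-m['cy'])/f,np.ones(len(uv))]@T[:3,:3].T
    o=T[:3,3]; return o+d*((z-o[2])/d[:,2])[:,None]
def wrist_plane(uv,z,s):
    m=imaging.camera_model('wrist'); f=210/np.tan(np.radians(m['fovy']/2))
    uv=np.atleast_2d(np.asarray(uv,float)); dx=uv[:,0]-m['cx'];dy=uv[:,1]-m['cy']
    r=np.hypot(dx,dy)+1e-9; th=r/f
    d=np.c_[np.sin(th)*dx/r,np.sin(th)*dy/r,np.cos(th)]
    T=m['tool_from_camera']; Rt=R.from_rotvec(s['tcp_rot']).as_matrix()
    d=d@(Rt@T[:3,:3]).T; o=Rt@T[:3,3]+s['tool_pos']
    return o+d*((z-o[2])/d[:,2])[:,None]
def wrist_proj(P,s):
    m=imaging.camera_model('wrist'); f=210/np.tan(np.radians(m['fovy']/2))
    T=m['tool_from_camera']; Rt=R.from_rotvec(s['tcp_rot']).as_matrix()
    P=np.atleast_2d(P); pt=(P-s['tool_pos'])@Rt; pc=(pt-T[:3,3])@T[:3,:3]
    r=np.hypot(pc[:,0],pc[:,1])+1e-12; th=np.arctan2(r,pc[:,2])
    return np.c_[m['cx']+f*th*pc[:,0]/r,m['cy']+f*th*pc[:,1]/r]
E
python3 - <<'E'
import cv2
a=cv2.imread('pics/top0.png')
cv2.imwrite('pics/c1.png',cv2.resize(a[150:230,120:290],None,fx=4.5,fy=4.5,interpolation=cv2.INTER_CUBIC))
cv2.imwrite('pics/c2.png',cv2.resize(a[210:270,330:410],None,fx=8,fy=8,interpolation=cv2.INTER_CUBIC))
E
```

```text
(no output)
```

View pics/c1.png

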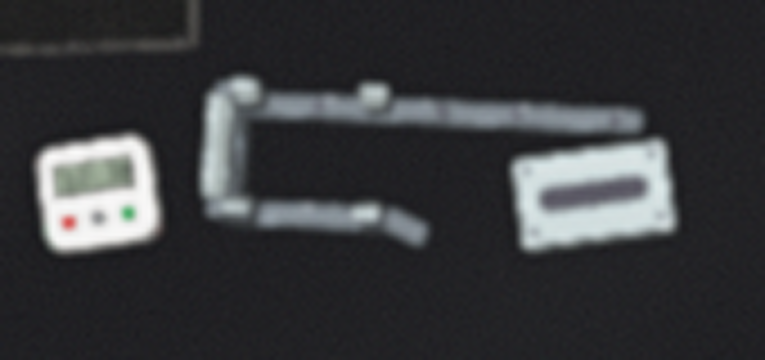

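View pics/c2.png

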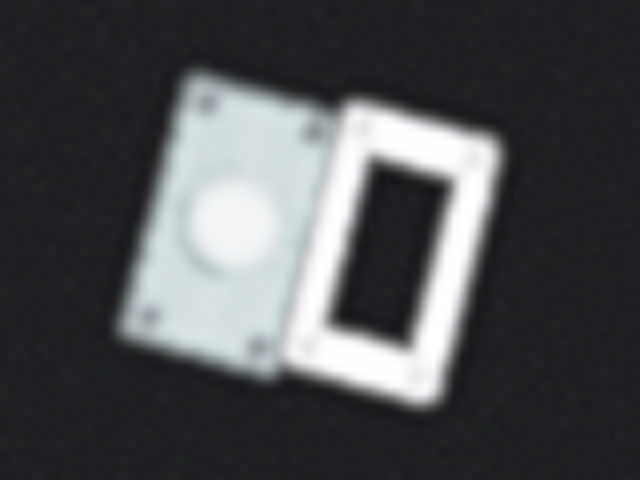

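```bash
python3 - <<'E'
from h import *
def P(lst,z,off,s): 
    return ray_plane('top',[((u+.5)/s+off[0]-.5,(v+.5)/s+off[1]-.5) for u,v in lst],z)
o1=(120,150);o2=(330,210)
print('body',P([(513,157),(665,140),(677,232),(524,250)],.024,o1,4.5))
print('fence inner',P([(262,118),(640,132)],.018,o1,4.5))
print('fence end',P([(644,108),(644,132)],.018,o1,4.5))
print('posts in',P([(245,103),(375,108),(237,198),(367,205)],.044,o1,4.5))
print('near wall mouth',P([(380,205),(428,228)],.018,o1,4.5))
print('cover',P([(188,68),(335,108),(275,382),(117,332)],.008,o2,8))
print('spacer',P([(343,98),(502,140),(437,410),(283,362)],.010,o2,8))
print('bez',P([(237,225)],.015,o2,8))
s=bot.read_state(); print(R.from_rotvec(s['tcp_rot']).as_matrix())
print(np.round(ray_plane('top',[(154,267),(141,193),(327,155),(130,275),(179,259)],.01),3))
E
```

```text
body [[0.6324 0.127  0.024 ]
 [0.6449 0.0355 0.024 ]
 [0.5889 0.0268 0.024 ]
 [0.5759 0.1185 0.024 ]]
fence inner [[0.654  0.2806 0.018 ]
 [0.6507 0.0509 0.018 ]]
fence end [[0.6655 0.0489 0.018 ]
 [0.6507 0.0485 0.018 ]]
posts in [[0.6578 0.2857 0.044 ]
 [0.6565 0.2083 0.044 ]
 [0.6004 0.2878 0.044 ]
 [0.5979 0.2106 0.044 ]]
near wall mouth [[0.6022 0.2069 0.018 ]
 [0.5888 0.1774 0.018 ]]
cover [[ 0.5497 -0.2009  0.008 ]
 [ 0.5371 -0.2512  0.008 ]
 [ 0.4433 -0.2309  0.008 ]
 [ 0.4591 -0.1772  0.008 ]]
spacer [[ 0.5404 -0.2536  0.01  ]
 [ 0.5272 -0.3079  0.01  ]
 [ 0.435  -0.2854  0.01  ]
 [ 0.4501 -0.2332  0.01  ]]
bez [[ 0.4958 -0.2167  0.015 ]]
[[-0.9306  0.3661 -0.0007]
 [ 0.3661  0.9306 -0.0017]
 [ 0.0001 -0.0018 -1.    ]]
[[ 0.405  0.335  0.01 ]
 [ 0.605  0.381  0.01 ]
 [ 0.724 -0.127  0.01 ]
 [ 0.382  0.398  0.01 ]
 [ 0.428  0.269  0.01 ]]
```

```bash
cat > plan.py <<'E'
import sys
from h import *
# usage: plan.py x y z angdeg  -> rows from the measured pose (tool down, tool x at angdeg)
def plan(tp,ang,start=None,nmin=1):
    s=bot.read_state(); p=np.array(s['tool_pos']) if start is None else np.array(start[0],float)
    Rm=R.from_rotvec(s['tcp_rot']) if start is None else start[1]
    a=np.radians(ang); x=np.array([np.cos(a),np.sin(a),0]); z=np.array([0,0,-1.]); 
    Rt=R.from_matrix(np.c_[x,np.cross(z,x),z])
    rows=[]
    while len(rows)<80:
        rv=(Rm.inv()*Rt).as_rotvec(); dp=Rm.inv().apply(np.array(tp)-p)
        n=max(np.abs(rv).max()/np.radians(4), np.abs(dp).max()/.025)
        if n<0.02: break
        k=1 if n<=1 else 1
        sl=np.round(np.clip(dp/.025,-1,1) if n<=1 else np.clip(dp/.025/max(1,np.abs(dp).max()/.025),-1,1),2)
        an=np.round(np.clip(rv/np.radians(4),-1,1),2)
        rows.append((sl+0.,an+0.))
        p=p+Rm.apply(sl*.025); Rm=Rm*R.from_rotvec(an*np.radians(4))
    for sl,an in rows: print(list(map(float,sl)),list(map(float,an)))
    print('end',p,len(rows))
if __name__=='__main__':
    v=list(map(float,sys.argv[1:])); plan(v[:3],v[3])
E
python3 plan.py 0.52 0.15 0.36 180
```

```text
[-1.0, -0.8, 0.1] [-0.03, -0.01, -1.0]
[-1.0, -0.93, 0.11] [0.0, 0.01, -1.0]
[-0.94, -1.0, 0.11] [0.0, 0.0, -1.0]
[-0.82, -1.0, 0.1] [0.0, 0.0, -1.0]
[-0.71, -1.0, 0.1] [0.0, 0.0, -1.0]
[-0.61, -1.0, 0.09] [0.0, 0.0, -0.37]
[-0.57, -1.0, 0.09] [0.0, 0.0, 0.0]
[-0.57, -1.0, 0.09] [0.0, 0.0, 0.0]
[-0.57, -1.0, 0.09] [0.0, 0.0, 0.0]
[-0.57, -1.0, 0.09] [0.0, 0.0, 0.0]
[-0.57, -1.0, 0.09] [0.0, 0.0, 0.0]
[-0.57, -1.0, 0.09] [0.0, 0.0, 0.0]
[-0.57, -1.0, 0.09] [0.0, 0.0, 0.0]
[-0.57, -1.0, 0.09] [0.0, 0.0, 0.0]
[-0.57, -1.0, 0.09] [0.0, 0.0, 0.0]
[-0.57, -1.0, 0.09] [0.0, 0.0, 0.0]
[-0.57, -1.0, 0.1] [0.0, 0.0, 0.0]
[-0.57, -1.0, 0.09] [0.0, 0.0, 0.0]
[-0.25, -0.43, 0.04] [0.0, 0.0, 0.0]
end [0.5201 0.1499 0.36  ] 19
```

```bash
python3 -m creep '[{"slide":[-1,-0.8,0.1],"angular":[0,0,-1]},{"slide":[-1,-0.93,0.1],"angular":[0,0,-1]},{"slide":[-0.94,-1,0.1],"angular":[0,0,-1]},{"slide":[-0.82,-1,0.1],"angular":[0,0,-1]},{"slide":[-0.7,-1,0.1],"angular":[0,0,-1]}]' 0 30
python3 plan.py 0.52 0.15 0.36 180 | tail -3
```

```text
time: 0.57
tool_pos: [0.3285, 0.4847, 0.3916]
tcp_rot: [-0.035, -3.141, 0.001]
wrist_force: [1.1, 0.0, 0.4]
width: 0.498
[-0.57, -1.0, 0.1] [0.0, 0.0, 0.0]
[-0.22, -0.38, 0.03] [0.0, 0.0, 0.0]
end [0.5201 0.1499 0.3601] 14
```

```bash
python3 -m creep '[{"slide":[-0.6,-1,0.1],"angular":[0,0,-0.4]},{"slide":[-0.57,-1,0.09],"angular":[0,0,0]},{"slide":[-0.57,-1,0.09],"angular":[0,0,0]},{"slide":[-0.57,-1,0.09],"angular":[0,0,0]},{"slide":[-0.57,-1,0.09],"angular":[0,0,0]}]' 0 30
python3 -m creep '[{"slide":[-0.57,-1,0.09],"angular":[0,0,0]},{"slide":[-0.57,-1,0.09],"angular":[0,0,0]},{"slide":[-0.57,-1,0.09],"angular":[0,0,0]},{"slide":[-0.57,-1,0.09],"angular":[0,0,0]},{"slide":[-0.57,-1,0.09],"angular":[0,0,0]}]'
python3 -m creep '[{"slide":[-0.57,-1,0.09],"angular":[0,0,0]},{"slide":[-0.57,-1,0.09],"angular":[0,0,0]},{"slide":[0,0,0],"angular":[0,0,0]},{"slide":[0,0,0],"angular":[0,0,0]}]'
cat > look.py <<'E'
import sys
from h import *
n=sys.argv[1]
s=bot.read_state(); p,d=imaging.read_camera('wrist')
cv2.imwrite(f'pics/{n}.png',p[:,:,::-1]); np.savez(f'pics/{n}.npz',d=d,tool_pos=s['tool_pos'],tcp_rot=s['tcp_rot'])
print(s['time'],s['tool_pos'],s['tcp_rot'],s['wrist_force'],s['width'])
E
python3 look.py w1
```

```text
time: 0.98
tool_pos: [0.4, 0.3597, 0.3803]
tcp_rot: [0.004, -3.141, 0.0]
wrist_force: [-0.1, -0.5, 0.8]
width: 0.502
time: 1.4
tool_pos: [0.4715, 0.2348, 0.3691]
tcp_rot: [0.003, -3.141, 0.0]
wrist_force: [0.6, -0.2, 0.0]
width: 0.5
time: 1.73
tool_pos: [0.5002, 0.185, 0.3644]
tcp_rot: [-0.001, -3.141, 0.0]
wrist_force: [-0.1, 0.5, 0.6]
width: 0.498
1.7333 [0.5002 0.185  0.3644] [-0.0013 -3.1406  0.0002] [-0.0991  0.4659  0.6365] 0.49790093467732344
```

View pics/w1.png

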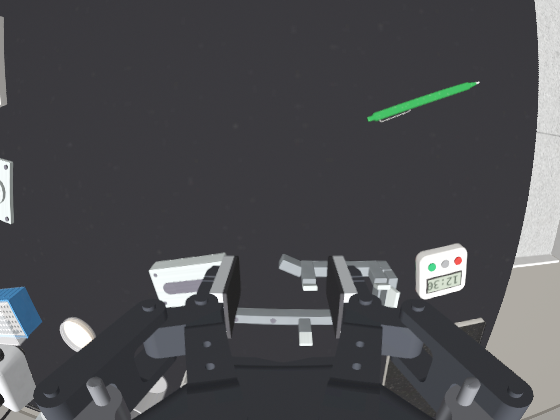

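```bash
python3 plan.py 0.61 0.11 0.40 90
```

```text
[-1.0, -0.69, -0.32] [-0.01, -0.01, 1.0]
[-1.0, -0.59, -0.31] [0.01, -0.01, 1.0]
[-1.0, -0.5, -0.3] [0.01, 0.0, 1.0]
[-1.0, -0.42, -0.28] [0.0, 0.01, 1.0]
[-0.73, -0.24, -0.21] [-0.01, 0.0, 1.0]
[0.0, 0.0, 0.0] [0.0, 0.0, 1.0]
[0.0, 0.0, 0.0] [0.0, 0.0, 1.0]
[0.0, 0.0, 0.0] [0.0, 0.0, 1.0]
[0.0, 0.0, 0.0] [0.0, 0.0, 1.0]
[0.0, 0.0, 0.0] [0.0, 0.0, 1.0]
[0.0, 0.0, 0.0] [0.0, 0.0, 1.0]
[0.0, 0.0, 0.0] [0.0, 0.0, 1.0]
[0.0, 0.0, 0.0] [0.0, 0.0, 1.0]
[0.0, 0.0, 0.0] [0.0, 0.0, 1.0]
[0.0, 0.0, 0.0] [0.0, 0.0, 1.0]
[0.0, 0.0, 0.0] [0.0, 0.0, 1.0]
[0.0, 0.0, 0.0] [0.0, 0.0, 1.0]
[0.0, 0.0, 0.0] [0.0, 0.0, 1.0]
[0.0, 0.0, 0.0] [0.0, 0.0, 1.0]
[0.0, 0.0, 0.0] [0.0, 0.0, 1.0]
[0.0, 0.0, 0.0] [0.0, 0.0, 1.0]
[0.0, 0.0, 0.0] [0.0, 0.0, 1.0]
[0.0, 0.0, 0.0] [0.0, 0.0, 0.51]
end [0.6099 0.1101 0.4001] 23
```

```bash
python3 -m creep '[{"slide":[-1,-0.69,-0.32],"angular":[0,0,1]},{"slide":[-1,-0.59,-0.31],"angular":[0,0,1]},{"slide":[-1,-0.5,-0.3],"angular":[0,0,1]},{"slide":[-1,-0.42,-0.28],"angular":[0,0,1]},{"slide":[-0.73,-0.24,-0.2],"angular":[0,0,1]}]'
for i in 1 2 3; do python3 -m creep '[{"slide":[0,0,0],"angular":[0,0,1]},{"slide":[0,0,0],"angular":[0,0,1]},{"slide":[0,0,0],"angular":[0,0,1]},{"slide":[0,0,0],"angular":[0,0,1]},{"slide":[0,0,0],"angular":[0,0,1]}]' | tail -4; done
python3 -m creep '[{"slide":[0,0,0],"angular":[0,0,1]},{"slide":[0,0,0],"angular":[0,0,1]},{"slide":[0,0,0],"angular":[0,0,0.5]},{"slide":[0,0,0],"angular":[0,0,0]}]'
python3 look.py w2
```

```text
time: 2.2
tool_pos: [0.6113, 0.111, 0.401]
tcp_rot: [0.545, 3.092, 0.001]
wrist_force: [0.2, 0.1, -0.3]
width: 0.493
tool_pos: [0.6096, 0.1122, 0.4]
tcp_rot: [-1.074, -2.952, -0.0]
wrist_force: [0.5, -0.9, 0.4]
width: 0.504
tool_pos: [0.6095, 0.1124, 0.4001]
tcp_rot: [-1.57, -2.721, -0.0]
wrist_force: [0.4, 0.6, 0.4]
width: 0.501
tool_pos: [0.6095, 0.1124, 0.4001]
tcp_rot: [-2.018, -2.407, -0.0]
wrist_force: [-0.4, 0.3, -0.3]
width: 0.498
time: 3.78
tool_pos: [0.6096, 0.1123, 0.4001]
tcp_rot: [-2.217, -2.225, -0.0]
wrist_force: [-0.3, 0.3, -0.4]
width: 0.502
3.7833 [0.6096 0.1123 0.4001] [-2.2174 -2.2247 -0.    ] [-0.2872  0.2729 -0.4393] 0.5016802544390228
```

View pics/w2.png

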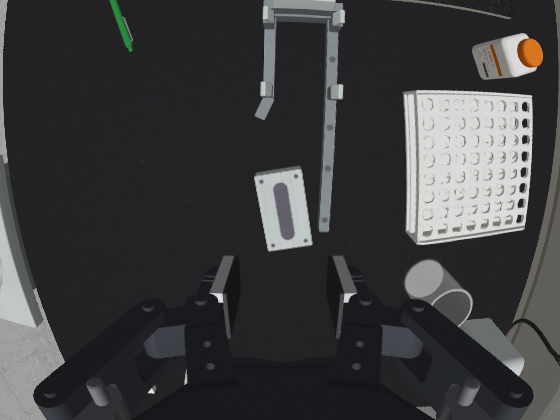

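```bash
python3 - <<'E'
import cv2
a=cv2.imread('pics/w2.png')
cv2.imwrite('pics/w2a.png',cv2.resize(a[0:130,240:370],None,fx=4.5,fy=4.5,interpolation=cv2.INTER_CUBIC))
cv2.imwrite('pics/w2b.png',cv2.resize(a[130:260,240:370],None,fx=4.5,fy=4.5,interpolation=cv2.INTER_CUBIC))
E
```

```text
(no output)
```

View pics/w2a.png

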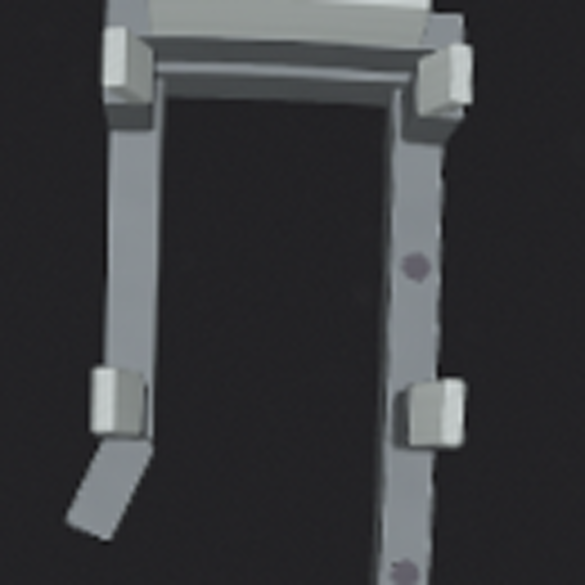

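View pics/w2b.png

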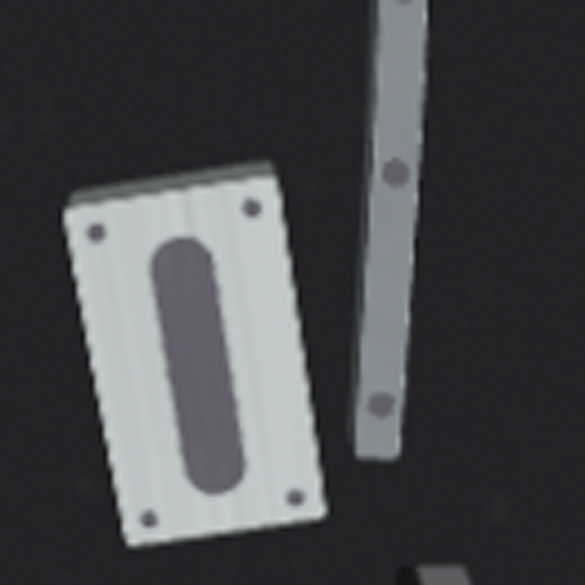

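```bash
python3 - <<'E'
from h import *
s=np.load('pics/w2.npz')
def P(l,z,off): return wrist_plane([((u+.5)/4.5+off[0]-.5,(v+.5)/4.5+off[1]-.5) for u,v in l],z,s)
a=(240,0);b=(240,130)
print('near in',P([(162,130),(157,300),(153,435)],.018,a))
print('fence in',P([(393,130),(387,380),(378,580)],.018,a),P([(377,100),(362,330),(357,458)],.018,b))
print('stop',P([(165,97),(385,100)],.0,a))
print('fence end',P([(378,460)],.018,b))
B=P([(65,208),(278,177),(325,517),(128,547)],.024,b);print(B,B.mean(0))
for i,j in((0,1),(1,2),(2,3),(3,0)): print(np.linalg.norm(B[i]-B[j]),np.arctan2(*(B[j]-B[i])[1::-1]))
E
```

```text
near in [[0.6011 0.2801 0.018 ]
 [0.6001 0.2375 0.018 ]
 [0.5992 0.2048 0.018 ]]
fence in [[0.6558 0.2815 0.018 ]
 [0.6545 0.219  0.018 ]
 [0.653  0.1705 0.018 ]] [[0.6533 0.145  0.018 ]
 [0.6514 0.0871 0.018 ]
 [0.6515 0.0527 0.018 ]]
stop [[0.6014 0.2938 0.    ]
 [0.6562 0.2944 0.    ]]
fence end [[0.657  0.0521 0.018 ]]
[[0.5781 0.1191 0.024 ]
 [0.6293 0.1268 0.024 ]
 [0.6431 0.0387 0.024 ]
 [0.5924 0.0302 0.024 ]] [0.6107 0.0787 0.024 ]
0.05172427748276702 0.1493312447727165
0.08914534049859958 -1.4145259785307296
0.05147830881852996 -2.97442787588229
0.09006541427322254 1.7298177710894371
```

```bash
python3 plan.py 0.535 0.079 0.25 -1.1
```

```text
[-0.22, -0.5, 1.0] [-0.01, 0.0, 1.0]
[-0.25, -0.48, 1.0] [0.0, -0.01, 1.0]
[-0.28, -0.46, 1.0] [0.01, 0.0, 1.0]
[-0.32, -0.44, 1.0] [0.0, 0.01, 1.0]
[-0.35, -0.42, 1.0] [-0.01, 0.0, 1.0]
[-0.37, -0.4, 1.0] [0.0, -0.01, 1.0]
[-0.01, 0.0, 0.0] [0.01, 0.0, 1.0]
[0.0, 0.0, 0.0] [0.0, 0.01, 1.0]
[0.0, 0.0, 0.0] [-0.01, 0.0, 1.0]
[0.0, 0.0, 0.0] [0.0, -0.01, 1.0]
[0.0, 0.0, 0.0] [0.01, 0.0, 1.0]
[0.0, 0.0, 0.0] [0.0, 0.01, 1.0]
[0.0, 0.0, 0.0] [-0.01, 0.0, 1.0]
[0.0, 0.0, 0.0] [0.0, -0.01, 1.0]
[0.0, 0.0, 0.0] [0.01, 0.0, 1.0]
[0.0, 0.0, 0.0] [0.0, 0.01, 1.0]
[0.0, 0.0, 0.0] [-0.01, 0.0, 1.0]
[0.0, 0.0, 0.0] [0.0, -0.01, 1.0]
[0.0, 0.0, 0.0] [0.01, 0.0, 1.0]
[0.0, 0.0, 0.0] [0.0, 0.0, 1.0]
[0.0, 0.0, 0.0] [0.0, 0.0, 1.0]
[0.0, 0.0, 0.0] [0.0, 0.01, 1.0]
[0.0, 0.0, 0.0] [0.0, 0.0, 0.84]
end [0.5349 0.0789 0.2501] 23
```

```bash
python3 -m creep '[{"slide":[-0.22,-0.5,1],"angular":[0,0,1]},{"slide":[-0.25,-0.48,1],"angular":[0,0,1]},{"slide":[-0.28,-0.46,1],"angular":[0,0,1]},{"slide":[-0.32,-0.44,1],"angular":[0,0,1]},{"slide":[-0.35,-0.42,1],"angular":[0,0,1]}]'
python3 -m creep '[{"slide":[-0.37,-0.4,1],"angular":[0,0,1]},{"slide":[0,0,0],"angular":[0,0,1]},{"slide":[0,0,0],"angular":[0,0,1]},{"slide":[0,0,0],"angular":[0,0,1]},{"slide":[0,0,0],"angular":[0,0,1]}]'
python3 -m creep '[{"slide":[0,0,0],"angular":[0,0,1]},{"slide":[0,0,0],"angular":[0,0,1]},{"slide":[0,0,0],"angular":[0,0,1]},{"slide":[0,0,0],"angular":[0,0,1]},{"slide":[0,0,0],"angular":[0,0,1]}]' |tail -4
python3 -m creep '[{"slide":[0,0,0],"angular":[0,0,1]},{"slide":[0,0,0],"angular":[0,0,1]},{"slide":[0,0,0],"angular":[0,0,1]},{"slide":[0,0,0],"angular":[0,0,1]},{"slide":[0,0,0],"angular":[0,0,1]}]' |tail -4
python3 -m creep '[{"slide":[0,0,0],"angular":[0,0,1]},{"slide":[0,0,0],"angular":[0,0,1]},{"slide":[0,0,0],"angular":[0,0,0.84]}]'
python3 plan.py 0.545 0.079 0.178 -1.1
```

```text
time: 4.25
tool_pos: [0.5471, 0.0838, 0.2744]
tcp_rot: [2.572, 1.803, 0.001]
wrist_force: [-0.7, 0.3, -0.9]
width: 0.502
time: 4.67
tool_pos: [0.535, 0.0787, 0.25]
tcp_rot: [-2.846, -1.329, 0.001]
wrist_force: [0.1, -0.5, -0.2]
width: 0.501
tool_pos: [0.5352, 0.0787, 0.2503]
tcp_rot: [-3.034, -0.814, -0.0]
wrist_force: [0.3, 0.7, -1.1]
width: 0.499
tool_pos: [0.5352, 0.0787, 0.2503]
tcp_rot: [-3.129, -0.275, -0.0]
wrist_force: [0.6, -0.1, 0.4]
width: 0.504
time: 5.75
tool_pos: [0.5352, 0.0787, 0.2503]
tcp_rot: [-3.141, 0.036, -0.0]
wrist_force: [-0.2, -1.4, 0.2]
width: 0.499
[0.14, -0.01, 1.0] [0.0, 0.0, -0.05]
[0.13, 0.0, 1.0] [0.0, 0.0, 0.0]
[0.12, -0.01, 0.89] [0.0, 0.0, 0.0]
end [0.545  0.0791 0.178 ] 3
```

```bash
python3 -m creep '[{"slide":[0.14,0,1],"angular":[0,0,0]},{"slide":[0.13,0,1],"angular":[0,0,0]},{"slide":[0.12,0,0.89],"angular":[0,0,0]},{"slide":[0,0,0],"angular":[0,0,0]}]'
python3 -m creep '[{"slide":[0.4,0,0],"angular":[0,0,0]},{"slide":[0.3,0,0],"angular":[0,0,0]},{"slide":[0.3,0,0],"angular":[0,0,0]},{"slide":[0.3,0,0],"angular":[0,0,0]},{"slide":[0,0,0],"angular":[0,0,0]}]'
python3 look.py w3
```

```text
time: 6.08
tool_pos: [0.5428, 0.0782, 0.1738]
tcp_rot: [3.141, -0.031, -0.012]
wrist_force: [-1.5, 0.0, -0.1]
width: 0.497
time: 6.5
tool_pos: [0.5803, 0.0771, 0.1798]
tcp_rot: [-3.141, 0.034, -0.007]
wrist_force: [-0.5, 0.1, 0.6]
width: 0.496
6.5 [0.5803 0.0771 0.1798] [-3.141   0.0338 -0.0074] [-0.506  0.061  0.618] 0.49619575174632546
```

View pics/w3.png

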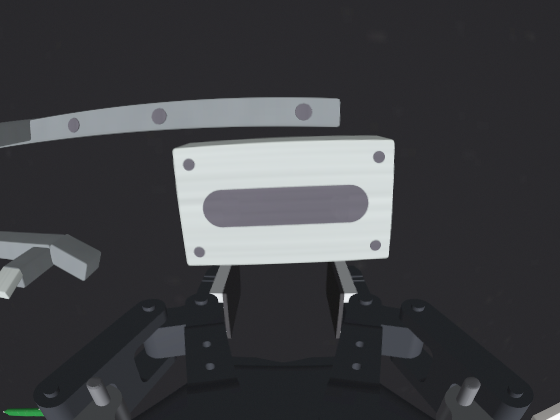

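```bash
python3 - <<'E'
from h import *
s=np.load('pics/w3.npz')
B=wrist_plane([(174,151),(393,142),(389,257),(187,265)],.024,s);print(B,B.mean(0))
for i,j in((0,1),(1,2),(2,3),(3,0)): print(np.linalg.norm(B[i]-B[j]),np.degrees(np.arctan2(*(B[j]-B[i])[1::-1])))
print(wrist_plane([(339,127),(170,127),(100,132)],.018,s))
E
python3 -c "
from h import *
print(bot.read_state())"
```

```text
[[0.6434 0.1191 0.024 ]
 [0.6452 0.0314 0.024 ]
 [0.595  0.0295 0.024 ]
 [0.5931 0.1191 0.024 ]] [0.6192 0.0748 0.024 ]
0.08771457331755816 -88.83302142429761
0.050185893883290734 -177.89355127947238
0.08953066861119133 91.2258590196524
0.050280964675269074 0.035147632345255704
[[0.6505 0.0526 0.018 ]
 [0.6531 0.1223 0.018 ]
 [0.6541 0.1571 0.018 ]]
{'time': 6.55, 'q': array([ 0.0897,  0.33  ,  1.98  , -0.0001,  0.8282,  1.6822]), 'joint_vel': array([-0.0015, -0.0067,  0.0315, -0.0002,  0.0027, -0.0003]), 'joint_torque': array([  0.0143, -46.4499, -28.6655,   0.0074,  -0.0474,  -0.0104]), 'tool_pos': array([0.5794, 0.0771, 0.1794]), 'tcp_rot': array([-3.1411,  0.0341, -0.0054]), 'wrist_force': array([-0.0873,  0.8975,  0.1751]), 'torque': array([-0.0165,  0.0437,  0.0073]), 'width': 0.49901231294476806}
```

```bash
python3 -m creep '[{"slide":[0.12,0,0],"angular":[0,0,0]},{"slide":[0.1,0,0],"angular":[0,0,0]},{"slide":[0.04,0,0],"angular":[0,0,0]},{"slide":[0,0,0],"angular":[0,0,0]}]'
python3 look.py w4
```

```text
time: 6.88
tool_pos: [0.584, 0.0769, 0.1779]
tcp_rot: [-3.141, 0.034, 0.0]
wrist_force: [0.3, -0.4, -0.2]
width: 0.499
6.8833 [0.584  0.0769 0.1779] [-3.1414  0.0339  0.0005] [ 0.3448 -0.3929 -0.2311] 0.49899405757831355
```

View pics/w4.png

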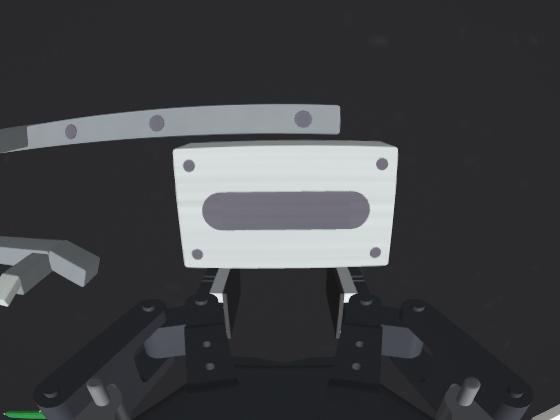

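```bash
python3 - <<'E'
from h import *
s=np.load('pics/w4.npz')
B=wrist_plane([(174,151),(396,149),(389,265),(184,267)],.024,s);print(B,B.mean(0))
for i,j in((0,1),(1,2),(2,3),(3,0)): print(np.linalg.norm(B[i]-B[j]),np.degrees(np.arctan2(*(B[j]-B[i])[1::-1])))
print(wrist_plane([(339,133),(170,133),(100,139)],.018,s))
print(bot.read_state()['tool_pos'])
E
```

```text
[[0.6466 0.118  0.024 ]
 [0.6456 0.0305 0.024 ]
 [0.595  0.0295 0.024 ]
 [0.5961 0.1196 0.024 ]] [0.6208 0.0744 0.024 ]
0.0875132647956886 -90.65916475140672
0.05057304943867924 -178.90940088011533
0.09008295001302273 89.32911820588347
0.05054145023731506 -1.821753102678489
[[0.6511 0.0527 0.018 ]
 [0.6535 0.1213 0.018 ]
 [0.654  0.1557 0.018 ]]
[0.584  0.0769 0.1779]
```

```bash
python3 -m creep '[{"slide":[0.06,0,0],"angular":[0,0,0]},{"slide":[0.06,0,0],"angular":[0,0,0]},{"slide":[0,0,0],"angular":[0,0,0]}]'
python3 -m creep '[{"slide":[-0.5,0,0],"angular":[0,0,0]},{"slide":[-0.8,0,-1],"angular":[0,0,0]},{"slide":[0,0,-1],"angular":[0,0,0]}]'
python3 plan.py 0.6225 -0.02 0.24 88.9
```

```text
time: 7.18
tool_pos: [0.5871, 0.0768, 0.1778]
tcp_rot: [3.141, -0.034, -0.0]
wrist_force: [-1.7, 0.7, 0.5]
width: 0.501
time: 7.43
tool_pos: [0.5505, 0.0774, 0.2252]
tcp_rot: [3.14, -0.034, -0.014]
wrist_force: [0.5, 0.4, -0.2]
width: 0.497
[0.77, 1.0, -0.16] [-0.09, 0.12, -1.0]
[0.67, 1.0, -0.14] [0.07, 0.09, -1.0]
[0.57, 1.0, -0.14] [0.08, -0.03, -1.0]
[0.48, 1.0, -0.13] [-0.01, -0.06, -1.0]
[0.04, 0.11, -0.02] [-0.04, -0.01, -1.0]
[0.0, 0.0, 0.0] [-0.01, 0.03, -1.0]
[0.0, 0.0, 0.0] [0.01, 0.01, -1.0]
[0.0, 0.0, 0.0] [0.01, -0.01, -1.0]
[0.0, 0.0, 0.0] [0.0, 0.0, -1.0]
[0.0, 0.0, 0.0] [0.0, 0.0, -1.0]
[0.0, 0.0, 0.0] [0.0, 0.0, -1.0]
[0.0, 0.0, 0.0] [0.0, 0.0, -1.0]
[0.0, 0.0, 0.0] [0.0, 0.0, -1.0]
[0.0, 0.0, 0.0] [0.0, 0.0, -1.0]
[0.0, 0.0, 0.0] [0.0, 0.0, -1.0]
[0.0, 0.0, 0.0] [0.0, 0.0, -1.0]
[0.0, 0.0, 0.0] [0.0, 0.0, -1.0]
[0.0, 0.0, 0.0] [0.0, 0.0, -1.0]
[0.0, 0.0, 0.0] [0.0, 0.0, -1.0]
[0.0, 0.0, 0.0] [0.0, 0.0, -1.0]
[0.0, 0.0, 0.0] [0.0, 0.0, -1.0]
[0.0, 0.0, 0.0] [0.0, 0.0, -1.0]
[0.0, 0.0, 0.0] [0.0, 0.0, -0.53]
end [ 0.6224 -0.0201  0.24  ] 23
```

```bash
python3 -m creep '[{"slide":[0.77,1,-0.2],"angular":[0,0,-1]},{"slide":[0.67,1,-0.1],"angular":[0,0,-1]},{"slide":[0.57,1,-0.1],"angular":[0,0,-1]},{"slide":[0.48,1,-0.1],"angular":[0,0,-1]},{"slide":[0.04,0.11,0],"angular":[0,0,-1]}]' 0.6
for i in 1 2 3; do python3 -m creep '[{"slide":[0,0,0],"angular":[0,0,-1]},{"slide":[0,0,0],"angular":[0,0,-1]},{"slide":[0,0,0],"angular":[0,0,-1]},{"slide":[0,0,0],"angular":[0,0,-1]},{"slide":[0,0,0],"angular":[0,0,-1]}]' | tail -4; done
python3 -m creep '[{"slide":[0,0,0],"angular":[0,0,-1]},{"slide":[0,0,0],"angular":[0,0,-1]},{"slide":[0,0,0],"angular":[0,0,-0.53]},{"slide":[0,0,0],"angular":[0,0,0]}]'
python3 look.py w5; python3 plan.py 0.6227 -0.015 0.177 88.9
```

```text
time: 7.85
tool_pos: [0.6298, -0.0234, 0.2422]
tcp_rot: [3.096, 0.514, 0.009]
wrist_force: [-0.1, 0.6, -0.2]
width: 0.198
tool_pos: [0.6268, -0.0201, 0.2405]
tcp_rot: [2.961, 1.047, 0.002]
wrist_force: [0.0, -0.4, -0.6]
width: 0.203
tool_pos: [0.6268, -0.02, 0.2406]
tcp_rot: [2.734, 1.546, 0.002]
wrist_force: [-0.4, -0.4, -0.4]
width: 0.201
tool_pos: [0.6268, -0.02, 0.2405]
tcp_rot: [2.424, 1.997, 0.001]
wrist_force: [0.1, -0.5, 0.8]
width: 0.198
time: 9.43
tool_pos: [0.6268, -0.02, 0.2405]
tcp_rot: [2.241, 2.2, 0.001]
wrist_force: [0.3, 0.2, 0.9]
width: 0.2
9.4333 [ 0.6268 -0.02    0.2405] [2.2415 2.2    0.0009] [0.2874 0.2422 0.934 ] 0.19981344869114712
[0.08, -0.07, 1.0] [0.01, 0.0, -0.02]
[0.08, -0.06, 1.0] [0.0, 0.0, 0.0]
[0.04, -0.04, 0.54] [0.0, 0.0, 0.0]
end [ 0.6226 -0.0149  0.177 ] 3
```

View pics/w5.png

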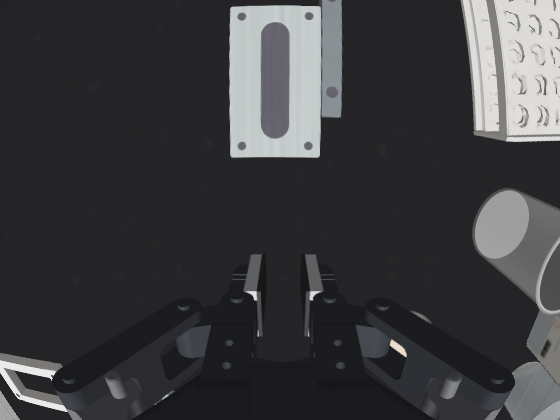

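```bash
python3 - <<'E'
from h import *
s=np.load('pics/w5.npz')
B=wrist_plane([(230,8),(321,7),(320,157),(230,157)],.024,s);print(B,B.mean(0))
for i,j in((0,1),(1,2),(2,3),(3,0)): print(np.linalg.norm(B[i]-B[j]),np.degrees(np.arctan2(*(B[j]-B[i])[1::-1])))
print(wrist_plane([(321,117)],.018,s))
E
```

```text
[[0.5994 0.1184 0.024 ]
 [0.6511 0.1176 0.024 ]
 [0.6493 0.0291 0.024 ]
 [0.5972 0.0302 0.024 ]] [0.6243 0.0738 0.024 ]
0.05169759924187811 -0.9024781763510425
0.08848808441103721 -91.19366144570886
0.052042695782587745 178.77025597112328
0.0881932561741415 88.581714958064
[[0.6506 0.0521 0.018 ]]
```

```bash
python3 -m creep '[{"slide":[0.08,-0.07,1],"angular":[0,0,0]},{"slide":[0.08,-0.06,1],"angular":[0,0,0]},{"slide":[0.04,-0.04,0.54],"angular":[0,0,0]},{"slide":[0,0,0],"angular":[0,0,0]},{"slide":[0,0,0],"angular":[0,0,0]}]'
python3 -m creep '[{"slide":[0.6,0,0],"angular":[0,0,0]},{"slide":[0.5,0,0],"angular":[0,0,0]},{"slide":[0.5,0,0],"angular":[0,0,0]},{"slide":[0.5,0,0],"angular":[0,0,0]},{"slide":[0.5,0,0],"angular":[0,0,0]}]'
python3 -m creep '[{"slide":[0.5,0,0],"angular":[0,0,0]},{"slide":[0.5,0,0],"angular":[0,0,0]},{"slide":[0.4,0,0],"angular":[0,0,0]},{"slide":[0.2,0,0],"angular":[0,0,0]},{"slide":[0,0,0],"angular":[0,0,0]}]'
python3 look.py w6; python3 plan.py 0.6266 0.187 0.177 88.9
```

```text
time: 9.9
tool_pos: [0.6223, -0.0148, 0.1765]
tcp_rot: [-2.243, -2.199, 0.001]
wrist_force: [-0.8, -0.5, -1.0]
width: 0.202
time: 10.32
tool_pos: [0.6237, 0.0517, 0.1775]
tcp_rot: [2.241, 2.2, 0.001]
wrist_force: [-0.1, -3.0, 2.4]
width: 0.199
time: 10.73
tool_pos: [0.6243, 0.0918, 0.1768]
tcp_rot: [-2.241, -2.201, -0.001]
wrist_force: [0.5, -0.5, 0.3]
width: 0.196
10.7333 [0.6243 0.0918 0.1768] [-2.2412 -2.2008 -0.0006] [ 0.5206 -0.4529  0.3252] 0.19645710793489557
[1.0, 0.01, 0.0] [-0.01, -0.01, 0.01]
[1.0, 0.01, -0.01] [0.0, 0.0, 0.0]
[1.0, 0.0, 0.0] [0.0, 0.0, 0.0]
[0.84, 0.01, 0.0] [0.0, 0.0, 0.0]
end [0.6267 0.1871 0.1769] 4
```

View pics/w6.png

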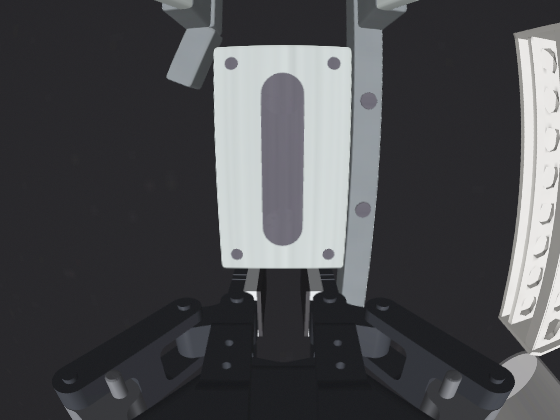

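Body is square in view, corners about (215,47)–(350,47)–(343,267)–(222,267), heading into the mouth alongside the fence. I'll keep pushing.

```bash
python3 -m creep '[{"slide":[0.4,0,0],"angular":[0,0,0]},{"slide":[0.4,0,0],"angular":[0,0,0]},{"slide":[0.4,0,0],"angular":[0,0,0]},{"slide":[0.4,0,0],"angular":[0,0,0]},{"slide":[0.4,0,0],"angular":[0,0,0]}]'
python3 -m creep '[{"slide":[0.4,0,0],"angular":[0,0,0]},{"slide":[0.4,0,0],"angular":[0,0,0]},{"slide":[0.3,0,0],"angular":[0,0,0]},{"slide":[0.2,0,0],"angular":[0,0,0]},{"slide":[0,0,0],"angular":[0,0,0]}]'
python3 look.py w7; python3 plan.py 0.6267 0.187 0.177 88.9
```

```text
time: 11.2
tool_pos: [0.6252, 0.1412, 0.1767]
tcp_rot: [-2.243, -2.199, 0.0]
wrist_force: [-0.2, -0.1, -0.6]
width: 0.199
time: 11.62
tool_pos: [0.626, 0.1741, 0.1771]
tcp_rot: [-2.242, -2.201, -0.001]
wrist_force: [0.2, -0.6, -0.0]
width: 0.197
11.6167 [0.626  0.1741 0.1771] [-2.2417 -2.2009 -0.0012] [ 0.1823 -0.5782 -0.0084] 0.197083881108603
[0.54, 0.02, 0.0] [0.01, -0.01, 0.01]
end [0.6268 0.187  0.1771] 1
```

View pics/w7.png

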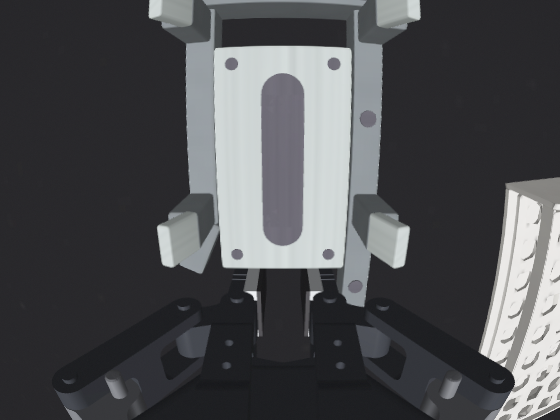

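```bash
python3 -m creep '[{"slide":[0.25,0,0],"angular":[0,0,0]},{"slide":[0.2,0,0],"angular":[0,0,0]},{"slide":[0,0,0],"angular":[0,0,0]}]'
python3 -m creep '[{"slide":[0.08,0,0],"angular":[0,0,0]},{"slide":[0,0,0],"angular":[0,0,0]}]'
python3 look.py w8
```

```text
time: 11.92
tool_pos: [0.6263, 0.1845, 0.177]
tcp_rot: [-2.243, -2.2, -0.001]
wrist_force: [0.3, -0.7, -0.4]
width: 0.202
time: 12.08
tool_pos: [0.6263, 0.1861, 0.177]
tcp_rot: [2.243, 2.2, 0.0]
wrist_force: [0.2, -0.2, -0.1]
width: 0.199
12.0833 [0.6263 0.1861 0.177 ] [2.243  2.1997 0.0004] [ 0.1587 -0.1624 -0.0828] 0.19921175223350346
```

View pics/w8.png

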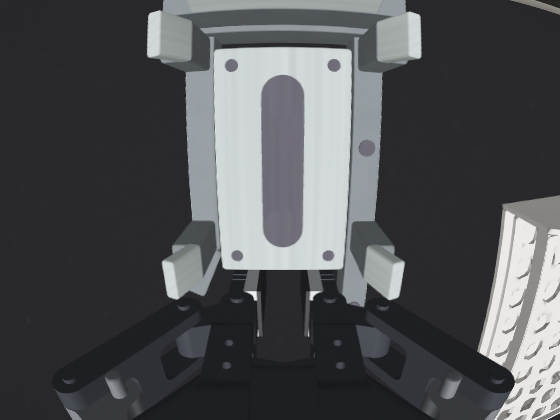

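```bash
for i in 1 2; do python3 -m creep '[{"slide":[0.06,0,0],"angular":[0,0,0]},{"slide":[0.04,0,0],"angular":[0,0,0]},{"slide":[0,0,0],"angular":[0,0,0]}]' | sed -n '2p;4p'; done
```

```text
tool_pos: [0.6263, 0.1884, 0.177]
wrist_force: [-0.0, -0.9, 0.1]
tool_pos: [0.6264, 0.19, 0.177]
wrist_force: [0.6, -6.3, 1.3]
```

```bash
python3 -m creep '[{"slide":[0.04,0,0],"angular":[0,0,0]},{"slide":[0,0,0],"angular":[0,0,0]}]' | sed -n '2p;4p'; python3 look.py w9
```

```text
tool_pos: [0.6264, 0.1903, 0.177]
wrist_force: [-0.5, -9.0, 2.6]
12.8 [0.6264 0.1903 0.177 ] [ 2.2424  2.1981 -0.0039] [-0.4673 -9.0416  2.6186] 0.2012093442982418
```

View pics/w9.png

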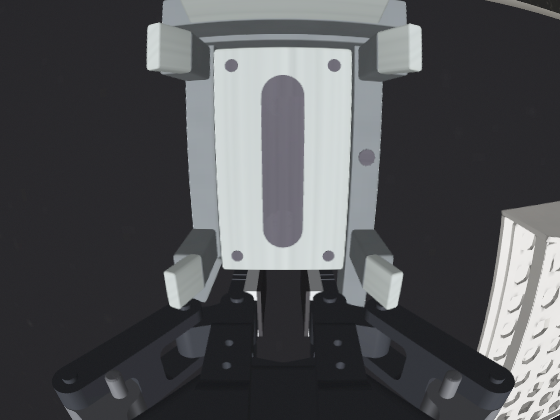

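```bash
python3 - <<'E'
from h import *
s=np.load('pics/w9.npz')
B=wrist_plane([(214,49),(352,48),(344,268),(222,268)],.024,s);print(B,B.mean(0))
for i,j in((0,1),(1,2),(2,3),(3,0)): print(np.linalg.norm(B[i]-B[j]),np.degrees(np.arctan2(*(B[j]-B[i])[1::-1])))
E
python3 -m creep '[{"slide":[-0.2,0,0],"angular":[0,0,0]},{"slide":[0,0,-1],"angular":[0,0,0]},{"slide":[0,0,-1],"angular":[0,0,0]},{"slide":[0,0,-1],"angular":[0,0,0]},{"slide":[0,0,-1],"angular":[0,0,0]}]'
python3 plan.py 0.60 -0.26 0.33 167.8
```

```text
[[0.6026 0.2904 0.024 ]
 [0.654  0.2898 0.024 ]
 [0.6526 0.2007 0.024 ]
 [0.6005 0.2017 0.024 ]] [0.6274 0.2456 0.024 ]
0.05139341404706591 -0.6965010381586748
0.08916725081044287 -90.91561312607958
0.05207809035688434 178.87200311778972
0.08878030908341958 88.64250415507752
time: 13.27
tool_pos: [0.626, 0.1872, 0.2776]
tcp_rot: [-2.242, -2.199, -0.0]
wrist_force: [0.7, 0.5, -0.2]
width: 0.2
[-1.0, -0.04, -0.12] [0.0, -0.01, -1.0]
[-1.0, -0.11, -0.12] [-0.01, -0.01, -1.0]
[-1.0, -0.18, -0.12] [0.0, 0.01, -1.0]
[-1.0, -0.25, -0.12] [0.0, 0.0, -1.0]
[-1.0, -0.33, -0.12] [0.0, 0.0, -1.0]
[-1.0, -0.41, -0.13] [0.0, 0.0, -1.0]
[-1.0, -0.49, -0.13] [0.0, 0.0, -1.0]
[-1.0, -0.58, -0.13] [0.0, 0.0, -1.0]
[-1.0, -0.68, -0.14] [0.0, 0.0, -1.0]
[-1.0, -0.79, -0.15] [0.0, 0.0, -1.0]
[-1.0, -0.91, -0.16] [0.0, 0.0, -1.0]
[-0.96, -1.0, -0.16] [0.0, 0.0, -1.0]
[-0.83, -1.0, -0.15] [0.0, 0.0, -1.0]
[-0.72, -1.0, -0.15] [0.0, 0.0, -1.0]
[-0.62, -1.0, -0.14] [0.0, 0.0, -1.0]
[-0.25, -0.47, -0.06] [0.0, 0.0, -1.0]
[0.0, 0.0, 0.0] [0.0, 0.0, -1.0]
[0.0, 0.0, 0.0] [0.0, 0.0, -1.0]
[0.0, 0.0, 0.0] [0.0, 0.0, -1.0]
[0.0, 0.0, 0.0] [0.0, 0.0, -0.73]
end [ 0.5999 -0.2601  0.3301] 20
```

```bash
python3 -m creep '[{"slide":[-1,-0.04,-0.12],"angular":[0,0,-1]},{"slide":[-1,-0.11,-0.12],"angular":[0,0,-1]},{"slide":[-1,-0.18,-0.12],"angular":[0,0,-1]},{"slide":[-1,-0.25,-0.12],"angular":[0,0,-1]},{"slide":[-1,-0.33,-0.12],"angular":[0,0,-1]}]' 0.3
python3 -m creep '[{"slide":[-1,-0.41,-0.13],"angular":[0,0,-1]},{"slide":[-1,-0.49,-0.13],"angular":[0,0,-1]},{"slide":[-1,-0.58,-0.13],"angular":[0,0,-1]},{"slide":[-1,-0.68,-0.14],"angular":[0,0,-1]},{"slide":[-1,-0.79,-0.15],"angular":[0,0,-1]}]'
python3 -m creep '[{"slide":[-1,-0.91,-0.16],"angular":[0,0,-1]},{"slide":[-0.96,-1,-0.16],"angular":[0,0,-1]},{"slide":[-0.83,-1,-0.15],"angular":[0,0,-1]},{"slide":[-0.72,-1,-0.15],"angular":[0,0,-1]},{"slide":[-0.62,-1,-0.14],"angular":[0,0,-1]}]'
python3 -m creep '[{"slide":[-0.25,-0.47,-0.06],"angular":[0,0,-1]},{"slide":[0,0,0],"angular":[0,0,-1]},{"slide":[0,0,0],"angular":[0,0,-1]},{"slide":[0,0,0],"angular":[0,0,-1]},{"slide":[0,0,0],"angular":[0,0,-0.73]}]'
python3 -m creep '[{"slide":[0,0,0],"angular":[0,0,0]}]'
python3 look.py w10
```

```text
time: 13.68
tool_pos: [0.6186, 0.0589, 0.2922]
tcp_rot: [-1.822, -2.559, -0.002]
wrist_force: [0.0, 0.2, -0.7]
width: 0.354
time: 14.1
tool_pos: [0.6102, -0.0869, 0.3091]
tcp_rot: [1.349, 2.837, 0.002]
wrist_force: [0.5, -0.3, 0.2]
width: 0.345
time: 14.52
tool_pos: [0.6007, -0.2485, 0.3282]
tcp_rot: [0.838, 3.027, 0.001]
wrist_force: [-0.3, 0.1, 0.1]
width: 0.349
time: 14.93
tool_pos: [0.6002, -0.2603, 0.3293]
tcp_rot: [0.329, 3.124, 0.001]
wrist_force: [-0.4, 0.1, -0.0]
width: 0.348
time: 15.02
tool_pos: [0.6003, -0.2601, 0.3293]
tcp_rot: [0.332, 3.124, 0.001]
wrist_force: [0.4, 0.1, 0.2]
width: 0.349
15.0167 [ 0.6003 -0.2601  0.3293] [0.3318 3.1237 0.0012] [0.4016 0.1283 0.1874] 0.3486544784613279
```

View pics/w10.png

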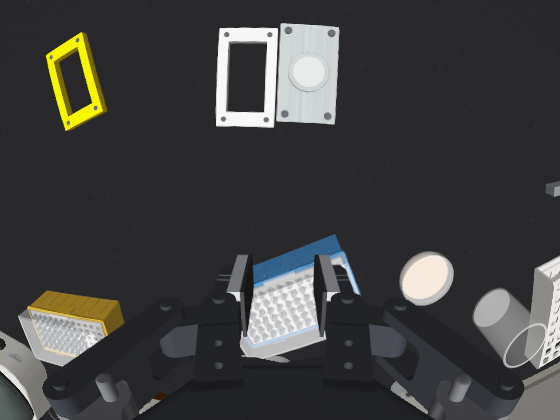

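```bash
python3 - <<'E'
import cv2
a=cv2.imread('pics/w10.png')
cv2.imwrite('pics/w10a.png',cv2.resize(a[15:135,205:350],None,fx=5,fy=5,interpolation=cv2.INTER_CUBIC))
E
```

```text
(no output)
```

View pics/w10a.png

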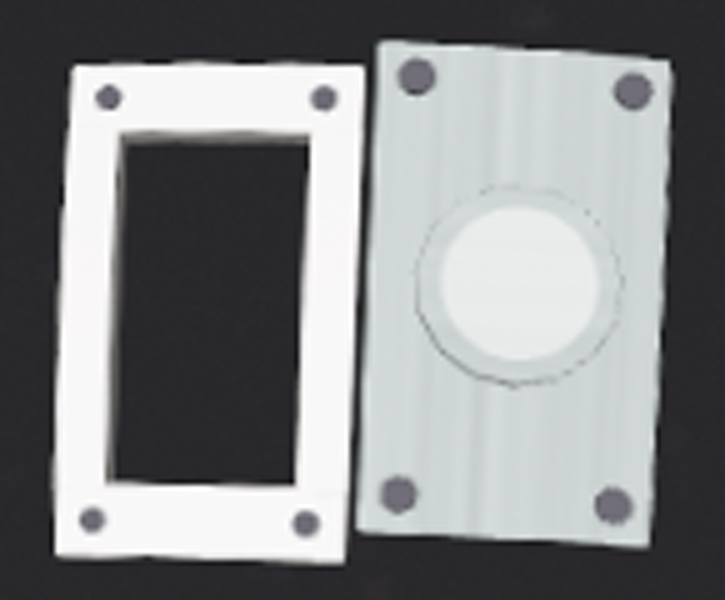

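```bash
cat > quad.py <<'E'
from h import *
def quad(n,pts,z,off=(0,0),k=1):
    s=np.load(f'pics/{n}.npz')
    B=wrist_plane([((u+.5)/k+off[0]-.5,(v+.5)/k+off[1]-.5) for u,v in pts],z,s)
    print(B.mean(0)[:2],'sides',[round(float(np.linalg.norm(B[i]-B[i-1]))*1e3,1) for i in range(4)],'ang',[round(float(np.degrees(np.arctan2(*(B[i]-B[i-1])[1::-1]))),1) for i in range(4)])
    return B
E
python3 - <<'E'
from quad import *
quad('w10',[(70,65),(365,65),(344,563),(56,556)],.010,(205,15),5)
quad('w10',[(120,143),(309,143),(295,483),(106,483)],.0,(205,15),5)
quad('w10',[(378,42),(671,62),(648,547),(358,532)],.008,(205,15),5)
s=bot.read_state(); print(R.from_rotvec(s['tcp_rot']).as_matrix()[:,0])
E
```

```text
[ 0.4876 -0.2692] sides [90.0, 52.1, 90.2, 51.4] ang [165.9, 75.5, -14.5, -104.7]
[ 0.487  -0.2701] sides [63.9, 34.4, 63.5, 34.7] ang [165.3, 75.7, -14.5, -103.5]
[ 0.496  -0.2157] sides [89.7, 51.9, 89.6, 51.7] ang [165.6, 75.5, -14.6, -104.4]
[-0.9772  0.2122 -0.0002]
```

```bash
python3 plan.py 0.4821 -0.2902 0.22 165.5
```

```text
[1.0, -0.5, 1.0] [0.01, 0.0, 0.56]
[0.98, -0.54, 1.0] [0.0, 0.0, 0.0]
[0.98, -0.54, 1.0] [0.0, 0.0, 0.0]
[0.97, -0.53, 1.0] [0.0, 0.0, 0.0]
[0.37, -0.2, 0.37] [0.0, 0.0, 0.0]
end [ 0.482  -0.2902  0.22  ] 5
```

```bash
python3 -m creep '[{"slide":[1,-0.5,1],"angular":[0,0,0.56]},{"slide":[0.98,-0.54,1],"angular":[0,0,0]},{"slide":[0.98,-0.54,1],"angular":[0,0,0]},{"slide":[0.97,-0.53,1],"angular":[0,0,0]},{"slide":[0.37,-0.2,0.37],"angular":[0,0,0]}]' 0.3
python3 -m creep '[{"slide":[0,0,0],"angular":[0,0,0]},{"slide":[0,0,0],"angular":[0,0,0]}]'
python3 look.py w11; python3 plan.py 0.4821 -0.2902 0.177 165.5
```

```text
time: 15.48
tool_pos: [0.4775, -0.2893, 0.2159]
tcp_rot: [-0.397, -3.109, -0.005]
wrist_force: [-1.3, 0.9, -1.2]
width: 0.349
time: 15.65
tool_pos: [0.4823, -0.2907, 0.2204]
tcp_rot: [0.397, 3.116, 0.0]
wrist_force: [0.4, 0.5, 0.8]
width: 0.35
15.65 [ 0.4823 -0.2907  0.2204] [0.3975 3.1156 0.0004] [0.3926 0.4981 0.8115] 0.35025263168017884
[0.04, 0.01, 1.0] [-0.01, 0.05, 0.0]
[0.03, 0.01, 0.79] [0.0, 0.0, 0.0]
end [ 0.4821 -0.2902  0.177 ] 2
```

View pics/w11.png

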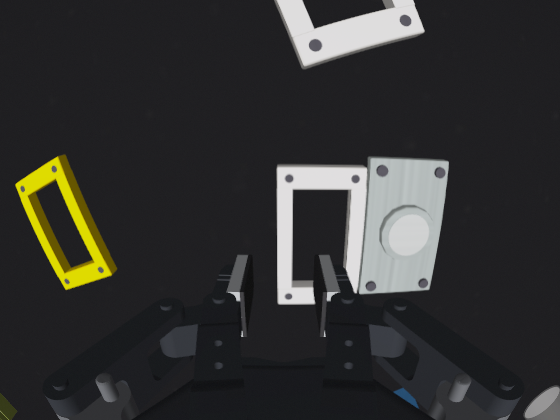

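```bash
python3 - <<'E'
from h import *
s=np.load('pics/w11.npz')
ty=np.array([.2504,.9681,0]);c=np.array([.4823,-.2907,.01])
print(wrist_proj([c,c-ty*.0295,c-ty*.015,c+ty*.015,c+ty*.0295],s))
E
```

```text
[[283.5377 241.2806]
 [234.6194 241.0929]
 [258.5289 241.2438]
 [308.5372 241.1939]
 [332.4204 240.9955]]
```

```bash
python3 -m creep '[{"slide":[0,0,1],"angular":[0,0,0]},{"slide":[0,0,0.75],"angular":[0,0,0]},{"slide":[0,0,0],"angular":[0,0,0]},{"slide":[0,0,0],"angular":[0,0,0]}]' 0.3
python3 -m creep '[{"slide":[0,0,0],"angular":[0,0,0]},{"slide":[0,0,0],"angular":[0,0,0]},{"slide":[0,0,0],"angular":[0,0,0]},{"slide":[0,0,0],"angular":[0,0,0]}]' 1 25
```

```text
time: 16.03
tool_pos: [0.4835, -0.2905, 0.1773]
tcp_rot: [0.393, 3.116, -0.0]
wrist_force: [-0.3, -1.1, 0.6]
width: 0.353
time: 16.37
tool_pos: [0.4835, -0.2911, 0.1786]
tcp_rot: [0.394, 3.112, -0.002]
wrist_force: [2.3, 2.1, 6.1]
width: 0.09
```

```bash
python3 -m creep '[{"slide":[0,-0.3,0],"angular":[0,0,0]},{"slide":[0,-0.4,0],"angular":[0,0,0]},{"slide":[0,-0.4,0],"angular":[0,0,0]},{"slide":[0,-0.4,0],"angular":[0,0,0]},{"slide":[0,0,0],"angular":[0,0,0]}]'
python3 look.py w12
```

```text
time: 16.78
tool_pos: [0.4734, -0.3286, 0.1786]
tcp_rot: [0.395, 3.113, -0.003]
wrist_force: [-1.3, -1.2, 7.3]
width: 0.094
16.7833 [ 0.4734 -0.3286  0.1786] [ 0.3954  3.1134 -0.0033] [-1.3031 -1.182   7.325 ] 0.0936095382603841
```

View pics/w12.png

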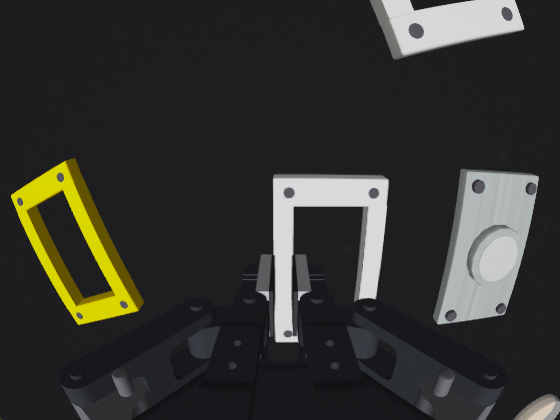

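```bash
python3 -m creep '[{"slide":[0,0,0],"angular":[0,0,0]},{"slide":[0,0,0],"angular":[0,0,0]},{"slide":[0,0,0],"angular":[0,0,0]}]' 0.3 25
python3 -m creep '[{"slide":[0,0,-1],"angular":[0,0,0]},{"slide":[-0.3,0,-1],"angular":[0,0,0]},{"slide":[-1,0.4,-1],"angular":[0,0,0]},{"slide":[-1,0.4,-1],"angular":[0,0,0]},{"slide":[0,0,0],"angular":[0,0,0]}]' -0.7
python3 -m creep '[{"slide":[0,0,0],"angular":[0,0,0]}]' 
python3 look.py w13
```

```text
time: 17.08
tool_pos: [0.4723, -0.3266, 0.1762]
tcp_rot: [-0.395, -3.116, -0.001]
wrist_force: [-0.4, -0.4, -0.3]
width: 0.345
time: 17.5
tool_pos: [0.5388, -0.3227, 0.2832]
tcp_rot: [0.391, 3.104, -0.007]
wrist_force: [1.6, -1.3, 1.2]
width: 0.849
time: 17.58
tool_pos: [0.5351, -0.3219, 0.2785]
tcp_rot: [0.392, 3.113, -0.003]
wrist_force: [-0.3, 0.7, -0.8]
width: 0.847
17.5833 [ 0.5351 -0.3219  0.2785] [ 0.3915  3.1132 -0.0031] [-0.3495  0.7469 -0.8431] 0.8473115619621516
```

View pics/w13.png

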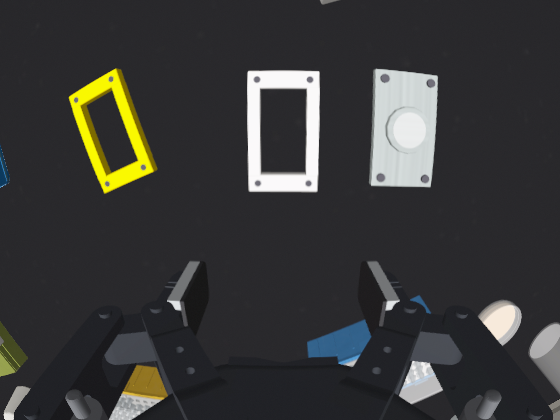

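```bash
python3 - <<'E'
import cv2
a=cv2.imread('pics/w13.png')
cv2.imwrite('pics/w13a.png',cv2.resize(a[60:200,240:445],None,fx=3.8,fy=3.8,interpolation=cv2.INTER_CUBIC))
E
```

```text
(no output)
```

View pics/w13a.png

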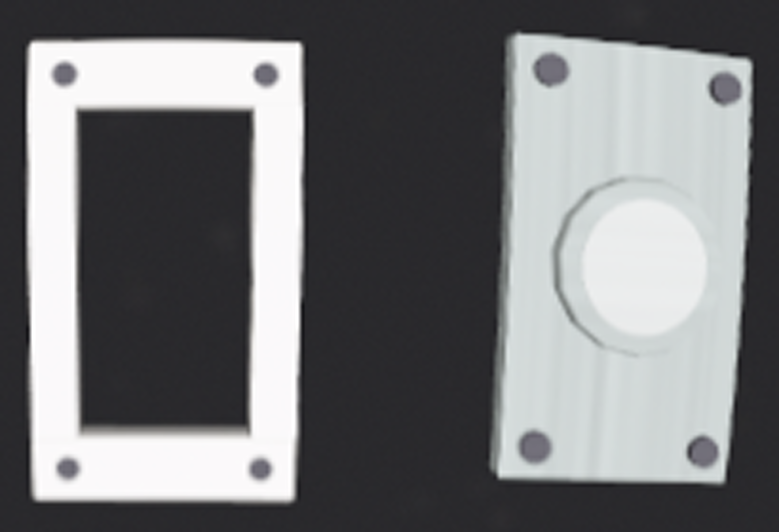

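```bash
python3 - <<'E'
from quad import *
o=(240,60)
quad('w13',[(28,41),(302,42),(296,502),(34,500)],.010,o,3.8)
quad('w13',[(78,111),(253,109),(250,434),(80,433)],.0,o,3.8)
quad('w13',[(513,34),(751,60),(725,484),(499,478)],.008,o,3.8)
E
python3 plan.py 0.477 -0.307 0.21 165.5
```

```text
[ 0.4764 -0.3076] sides [90.0, 51.7, 90.2, 52.1] ang [165.5, 75.5, -14.2, -104.8]
[ 0.477  -0.3077] sides [65.2, 34.4, 65.9, 34.7] ang [165.5, 76.3, -14.3, -104.7]
[ 0.4954 -0.2157] sides [89.5, 52.1, 90.0, 51.6] ang [166.0, 75.7, -14.4, -104.7]
[0.88, 0.0, 1.0] [0.0, 0.0, 0.03]
[0.87, 0.0, 1.0] [0.0, 0.0, 0.0]
[0.58, 0.0, 0.66] [0.0, 0.0, 0.0]
end [ 0.477  -0.3069  0.2099] 3
```

```bash
python3 - <<'E'
from h import *
m=imaging.camera_model('wrist'); f=210/np.tan(np.radians(m['fovy']/2)); T=m['tool_from_camera']
for n in ('w13','w12','w9','w4'):
    d=np.load(f'pics/{n}.npz')['d']
    v,u=np.mgrid[235:345,180:390]; D=d[235:345,180:390]
    dx=u-m['cx'];dy=v-m['cy'];r=np.hypot(dx,dy);th=r/f
    ray=np.stack([np.sin(th)*dx/r,np.sin(th)*dy/r,np.cos(th)],-1)
    P=ray*(D/ray[...,2])[...,None]; P=P@T[:3,:3].T+T[:3,3]
    ok=(D>0)&(P[...,2]<.2)&(np.abs(P[...,0])<.018)&(P[...,2]>.13)
    Q=P[ok]
    for sg in (-1,1):
        q=Q[Q[:,1]*sg>0]
        if len(q): print(n,sg,len(q),'zmax',np.percentile(q[:,2],[90,97,99,100]),'x',q[:,0].min(),q[:,0].max(),'y',np.percentile(q[:,1]*sg,[2,50,98]))
E
```

```text
w13 -1 1441 zmax [0.1589 0.1624 0.1639 0.1647] x -0.011761422432167712 0.011819377704573461 y [0.0364 0.0369 0.0429]
w13 1 1519 zmax [0.1587 0.1622 0.164  0.1651] x -0.01165273462371115 0.011842278490532474 y [0.0355 0.036  0.0455]
w12 -1 6571 zmax [0.1791 0.1795 0.1798 0.1805] x -0.01799679619545333 0.01799747144755403 y [0.0014 0.0251 0.0537]
w12 1 6668 zmax [0.1789 0.1793 0.1795 0.1803] x -0.01799973022215319 0.017992662005801442 y [0.001  0.025  0.0546]
w9 -1 3748 zmax [0.177  0.1776 0.1779 0.1785] x -0.01799241173760835 0.017994500469803096 y [0.0009 0.0151 0.0401]
w9 1 3842 zmax [0.1767 0.1774 0.1777 0.1784] x -0.017953157186718915 0.01799866109207076 y [0.0008 0.016  0.0492]
w4 -1 4911 zmax [0.1781 0.1786 0.1789 0.1798] x -0.017995950428660965 0.017990558769958913 y [0.0013 0.022  0.054 ]
w4 1 4930 zmax [0.1781 0.1786 0.1789 0.1796] x -0.01798432426356074 0.017991915238370584 y [0.0011 0.0212 0.0549]
```

```bash
python3 -m creep '[{"slide":[0.88,0,1],"angular":[0,0,0]},{"slide":[0.87,0,1],"angular":[0,0,0]},{"slide":[0.57,0.02,0.66],"angular":[0,0,0]},{"slide":[0,0,0],"angular":[0,0,0]},{"slide":[0,0,0],"angular":[0,0,0]}]' -0.6
python3 plan.py 0.4767 -0.3075 0.171 165.5
```

```text
time: 18.05
tool_pos: [0.4748, -0.3058, 0.2072]
tcp_rot: [-0.396, -3.111, -0.005]
wrist_force: [0.4, -1.2, 0.7]
width: 0.793
[-0.07, -0.03, 1.0] [0.03, -0.09, 0.0]
[-0.03, -0.02, 0.45] [0.0, 0.0, 0.0]
end [ 0.4768 -0.3076  0.1709] 2
```

```bash
python3 -m creep '[{"slide":[0,-0.05,0.7],"angular":[0,0,0]},{"slide":[0,0,0],"angular":[0,0,0]},{"slide":[0,0,0],"angular":[0,0,0]},{"slide":[0,0,0],"angular":[0,0,0]}]' 
python3 plan.py 0.4767 -0.3075 0.171 165.5
```

```text
time: 18.38
tool_pos: [0.4779, -0.3086, 0.1936]
tcp_rot: [0.394, 3.115, -0.001]
wrist_force: [0.5, -0.3, 0.4]
width: 0.799
[0.06, 0.03, 0.9] [-0.01, 0.02, 0.02]
end [ 0.4766 -0.3075  0.1711] 1
```

```bash
python3 -m creep '[{"slide":[0.04,0.04,0.45],"angular":[0,0,0]},{"slide":[0.02,0,0.45],"angular":[0,0,0]},{"slide":[0,0,0],"angular":[0,0,0]},{"slide":[0,0,0],"angular":[0,0,0]}]' 
python3 -m creep '[{"slide":[0,0,0],"angular":[0,0,0]},{"slide":[0,0,0],"angular":[0,0,0]},{"slide":[0,0,0],"angular":[0,0,0]},{"slide":[0,0,0],"angular":[0,0,0]}]' 1 30
python3 look.py w14
```

```text
time: 18.72
tool_pos: [0.475, -0.3061, 0.1685]
tcp_rot: [-0.394, -3.114, -0.002]
wrist_force: [-0.1, 0.4, -0.5]
width: 0.804
time: 19.05
tool_pos: [0.4759, -0.3069, 0.1703]
tcp_rot: [0.395, 3.116, -0.001]
wrist_force: [0.1, -0.7, 1.3]
width: 0.597
19.05 [ 0.4759 -0.3069  0.1703] [ 0.3946  3.1159 -0.0006] [ 0.0516 -0.7457  1.2532] 0.5965329392351253
```

View pics/w14.png

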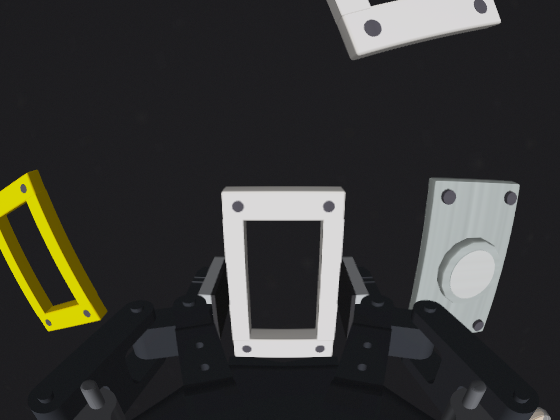

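```bash
python3 - <<'E'
from quad import *
B=quad('w14',[(222,188),(344,188),(332,356),(236,357)],.010)
s=np.load('pics/w14.npz'); Rm=R.from_rotvec(s['tcp_rot'])
print(Rm.inv().apply(B-s['tool_pos']))
E
python3 -m creep '[{"slide":[0,0,-0.5],"angular":[0,0,0]},{"slide":[0,0,-1],"angular":[0,0,0]},{"slide":[0,0,-1],"angular":[0,0,0]},{"slide":[0,0,-1],"angular":[0,0,0]},{"slide":[0,0,-0.5],"angular":[0,0,0]}]'
python3 plan.py 0.6277 0.2465 0.27 88.9
```

```text
[ 0.4767 -0.3073] sides [91.7, 50.5, 91.0, 51.2] ang [165.7, 75.6, -13.9, -103.7]
[[ 0.0449 -0.0257  0.1603]
 [ 0.0449  0.0248  0.1603]
 [-0.046   0.0257  0.1604]
 [-0.0467 -0.0255  0.1604]]
time: 19.52
tool_pos: [0.4767, -0.3074, 0.2741]
tcp_rot: [0.394, 3.112, -0.004]
wrist_force: [0.5, 0.3, -1.0]
width: 0.597
[-0.01, 1.0, 0.01] [0.02, 0.08, 1.0]
[0.06, 1.0, 0.0] [-0.04, 0.02, 1.0]
[0.13, 1.0, 0.01] [-0.02, -0.02, 1.0]
[0.2, 1.0, 0.01] [0.01, -0.01, 1.0]
[0.27, 1.0, 0.01] [0.0, 0.0, 1.0]
[0.35, 1.0, 0.01] [0.0, 0.0, 1.0]
[0.43, 1.0, 0.01] [0.0, 0.0, 1.0]
[0.51, 1.0, 0.01] [0.0, 0.0, 1.0]
[0.6, 1.0, 0.01] [0.0, 0.0, 1.0]
[0.7, 1.0, 0.01] [0.0, 0.0, 1.0]
[0.81, 1.0, 0.01] [0.0, 0.0, 1.0]
[0.94, 1.0, 0.01] [0.0, 0.0, 1.0]
[1.0, 0.93, 0.01] [0.0, 0.0, 1.0]
[1.0, 0.8, 0.01] [0.0, 0.0, 1.0]
[1.0, 0.7, 0.01] [0.0, 0.0, 1.0]
[1.0, 0.6, 0.0] [0.0, 0.0, 1.0]
[1.0, 0.5, 0.01] [0.0, 0.0, 1.0]
[1.0, 0.42, 0.0] [0.0, 0.0, 1.0]
[1.0, 0.34, 0.01] [0.0, 0.0, 1.0]
[1.0, 0.27, 0.0] [0.0, 0.0, 0.17]
[0.25, 0.06, 0.0] [0.0, 0.0, 0.0]
end [0.6277 0.2466 0.2701] 21
```

```bash
python3 -m creep '[{"slide":[0,1,0],"angular":[0,0,1]},{"slide":[0.06,1,0],"angular":[0,0,1]},{"slide":[0.13,1,0],"angular":[0,0,1]},{"slide":[0.2,1,0],"angular":[0,0,1]},{"slide":[0.27,1,0],"angular":[0,0,1]}]'
python3 -m creep '[{"slide":[0.35,1,0],"angular":[0,0,1]},{"slide":[0.43,1,0],"angular":[0,0,1]},{"slide":[0.51,1,0],"angular":[0,0,1]},{"slide":[0.6,1,0],"angular":[0,0,1]},{"slide":[0.7,1,0],"angular":[0,0,1]}]'
python3 -m creep '[{"slide":[0.81,1,0],"angular":[0,0,1]},{"slide":[0.94,1,0],"angular":[0,0,1]},{"slide":[1,0.93,0],"angular":[0,0,1]},{"slide":[1,0.8,0],"angular":[0,0,1]},{"slide":[1,0.7,0],"angular":[0,0,1]}]'
python3 -m creep '[{"slide":[1,0.6,0],"angular":[0,0,1]},{"slide":[1,0.5,0],"angular":[0,0,1]},{"slide":[0,0,0],"angular":[0,0,1]},{"slide":[0,0,0],"angular":[0,0,1]},{"slide":[0,0,0],"angular":[0,0,0.17]}]'
python3 -m creep '[{"slide":[0,0,0],"angular":[0,0,0]}]'
python3 look.py w15; python3 plan.py 0.6277 0.2465 0.27 88.9
```

```text
time: 19.93
tool_pos: [0.5083, -0.1833, 0.2701]
tcp_rot: [-0.936, -2.999, 0.0]
wrist_force: [1.0, 0.4, -0.9]
width: 0.597
time: 20.35
tool_pos: [0.5457, -0.0468, 0.2701]
tcp_rot: [-1.442, -2.791, 0.0]
wrist_force: [-0.1, 0.3, -0.0]
width: 0.598
time: 20.77
tool_pos: [0.5889, 0.1112, 0.27]
tcp_rot: [-1.904, -2.499, 0.0]
wrist_force: [0.4, -0.7, -0.3]
width: 0.6
time: 21.18
tool_pos: [0.6037, 0.1653, 0.2697]
tcp_rot: [-2.243, -2.199, 0.001]
wrist_force: [0.3, -0.4, -1.0]
width: 0.6
time: 21.27
tool_pos: [0.6036, 0.1646, 0.2698]
tcp_rot: [-2.241, -2.201, 0.001]
wrist_force: [0.8, -0.0, -0.6]
width: 0.598
21.2667 [0.6036 0.1646 0.2698] [-2.2412 -2.2011  0.0009] [ 0.8165 -0.0381 -0.6492] 0.5984505970600091
[1.0, 0.27, 0.0] [-0.01, 0.0, 0.02]
[1.0, 0.27, 0.0] [0.0, 0.0, 0.0]
[1.0, 0.28, -0.01] [0.0, 0.0, 0.0]
[0.31, 0.08, 0.0] [0.0, 0.0, 0.0]
end [0.6277 0.2466 0.27  ] 4
```

View pics/w15.png

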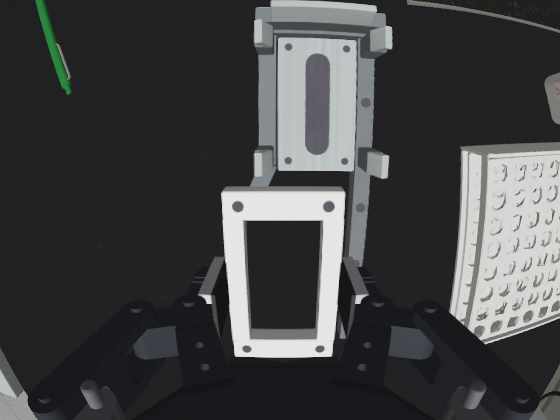

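```bash
python3 - <<'E'
import cv2
a=cv2.imread('pics/w15.png')
cv2.imwrite('pics/w15a.png',cv2.resize(a[0:190,245:400],None,fx=3.1,fy=3.1,interpolation=cv2.INTER_CUBIC))
E
```

```text
(no output)
```

View pics/w15a.png

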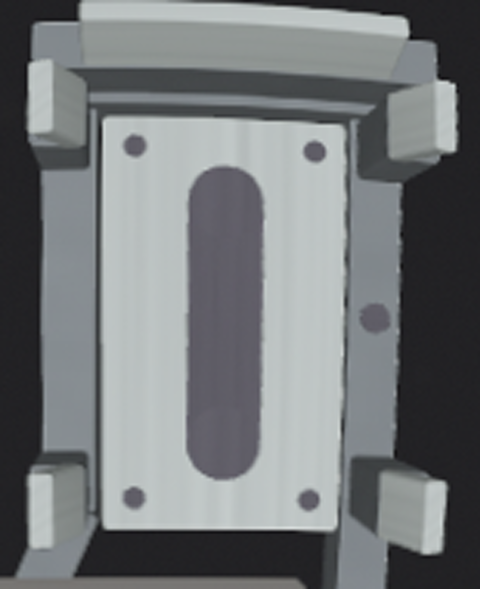

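```bash
python3 - <<'E'
from quad import *
o=(245,0)
print(quad('w15',[(103,116),(346,125),(337,530),(103,528)],.024,o,3.1))
s=np.load('pics/w15.npz')
print('ledge far/near, dark end, at z.024',wrist_plane([((220+.5)/3.1+245-.5,(v+.5)/3.1-.5) for v in (95,105,111,117)],.024,s))
print('at z0',wrist_plane([((220+.5)/3.1+245-.5,(v+.5)/3.1-.5) for v in (95,105,111,117)],.0,s)[:,1])
d=s['d']; 
for v in range(20,44,1): 
    P=wrist_plane([(315,v)],.02,s); 
m=imaging.camera_model('wrist'); f=210/np.tan(np.radians(m['fovy']/2)); T=m['tool_from_camera']; Rm=R.from_rotvec(s['tcp_rot'])
for v in range(22,46,1):
    dx=315-m['cx'];dy=v-m['cy'];r=np.hypot(dx,dy);th=r/f
    ray=np.array([np.sin(th)*dx/r,np.sin(th)*dy/r,np.cos(th)]);p=ray*d[v,315]/ray[2]
    print(v,Rm.apply(T[:3,:3]@p+T[:3,3])+s['tool_pos'])
E
```

```text
[0.6273 0.2452] sides [89.2, 51.6, 89.1, 51.3] ang [88.9, -1.1, -91.2, 179.0]
[[0.6025 0.2903 0.024 ]
 [0.654  0.2893 0.024 ]
 [0.6521 0.2002 0.024 ]
 [0.6007 0.2011 0.024 ]]
ledge far/near, dark end, at z.024 [[0.6271 0.295  0.024 ]
 [0.627  0.2928 0.024 ]
 [0.627  0.2914 0.024 ]
 [0.627  0.29   0.024 ]]
at z0 [0.3012 0.2987 0.2972 0.2957]
22 [0.6249 0.2955 0.043 ]
23 [0.6249 0.2948 0.0433]
24 [0.625  0.2946 0.0419]
25 [0.6254 0.295  0.0378]
26 [0.6255 0.2947 0.0366]
27 [0.6259 0.295  0.0328]
28 [0.6261 0.2949 0.0306]
29 [0.6264 0.2951 0.0273]
30 [0.6265 0.2949 0.0255]
31 [0.6268 0.2948 0.023 ]
32 [0.6268 0.2941 0.023 ]
33 [0.6267 0.2933 0.0232]
34 [0.6266 0.2924 0.0239]
35 [0.6271 0.2929 0.019 ]
36 [0.6274 0.2929 0.016 ]
37 [0.6276 0.2926 0.0143]
38 [0.6266 0.2897 0.0236]
39 [0.6266 0.289  0.0235]
40 [0.6266 0.2884 0.0232]
41 [0.6264 0.2873 0.0248]
42 [0.6263 0.2864 0.0258]
43 [0.6266 0.2864 0.0227]
44 [0.6264 0.2853 0.0245]
45 [0.6264 0.2846 0.0246]
```

```bash
python3 -m creep '[{"slide":[1,0.27,0],"angular":[0,0,0]},{"slide":[1,0.27,0],"angular":[0,0,0]},{"slide":[1,0.27,0],"angular":[0,0,0]},{"slide":[0.3,0.08,0],"angular":[0,0,0]},{"slide":[0,0,0],"angular":[0,0,0]}]'
python3 -m creep '[{"slide":[0,0,0],"angular":[0,0,0]}]'
python3 look.py w16; python3 plan.py 0.6275 0.247 0.215 88.9
```

```text
time: 21.73
tool_pos: [0.6281, 0.2478, 0.2701]
tcp_rot: [2.24, 2.203, 0.001]
wrist_force: [-0.1, 0.7, -0.3]
width: 0.598
time: 21.82
tool_pos: [0.6275, 0.2461, 0.2696]
tcp_rot: [2.242, 2.201, -0.002]
wrist_force: [-0.0, 0.1, -0.9]
width: 0.596
21.8167 [0.6275 0.2461 0.2696] [ 2.2415  2.2011 -0.0019] [-0.0291  0.0592 -0.9329] 0.5964655304578006
[0.03, 0.0, 1.0] [-0.01, 0.01, 0.0]
[0.02, 0.0, 1.0] [0.0, 0.0, 0.0]
[0.01, 0.0, 0.18] [0.0, 0.0, 0.0]
end [0.6274 0.247  0.2151] 3
```

View pics/w16.png

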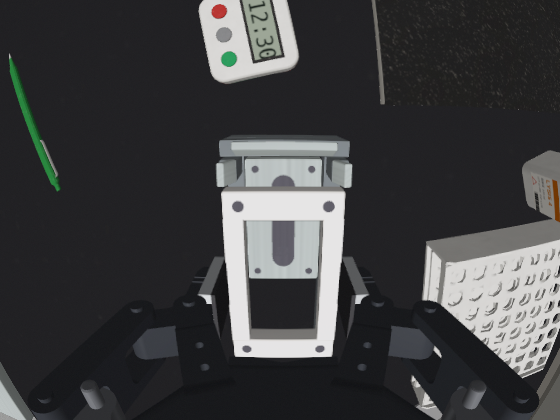

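```bash
python3 -m creep '[{"slide":[0.03,0,0.6],"angular":[0,0,0]},{"slide":[0.02,0,0.6],"angular":[0,0,0]},{"slide":[0,0,0.5],"angular":[0,0,0]},{"slide":[0,0,0.5],"angular":[0,0,0]},{"slide":[0,0,0],"angular":[0,0,0]}]'
python3 -m creep '[{"slide":[0,0,0],"angular":[0,0,0]}]'
python3 look.py w17; python3 plan.py 0.6275 0.247 0.196 88.9
```

```text
time: 22.28
tool_pos: [0.626, 0.2467, 0.2099]
tcp_rot: [-2.242, -2.197, 0.01]
wrist_force: [-0.4, -0.8, -1.5]
width: 0.596
time: 22.37
tool_pos: [0.627, 0.2472, 0.2126]
tcp_rot: [-2.242, -2.198, 0.006]
wrist_force: [1.0, 0.6, 0.3]
width: 0.597
22.3667 [0.627  0.2472 0.2126] [-2.242  -2.1984  0.0055] [1.0183 0.6436 0.3039] 0.5972173232370221
[-0.02, 0.0, 0.72] [-0.02, 0.01, -0.01]
end [0.6275 0.247  0.196 ] 1
```

View pics/w17.png

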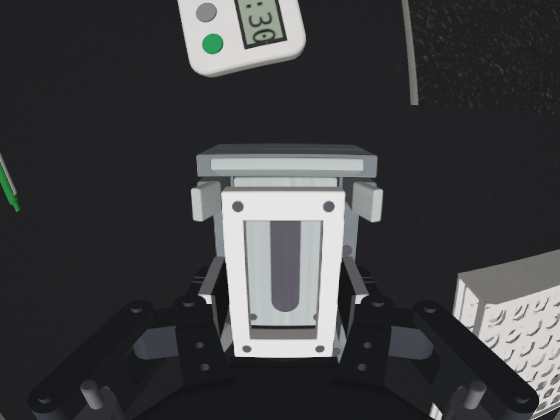

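```bash
python3 -m creep '[{"slide":[0,0,0.3],"angular":[0,0,0]},{"slide":[0,0,0.3],"angular":[0,0,0]},{"slide":[0,0,0],"angular":[0,0,0]},{"slide":[0,0,0],"angular":[0,0,0]},{"slide":[0,0,0],"angular":[0,0,0]}]'
```

```text
time: 22.83
tool_pos: [0.6278, 0.2478, 0.2]
tcp_rot: [-2.243, -2.2, 0.0]
wrist_force: [-0.2, 0.5, -0.4]
width: 0.598
```

```bash
python3 -m creep '[{"slide":[-0.02,0,0.1],"angular":[0,0,0]},{"slide":[0,0,0.06],"angular":[0,0,0]},{"slide":[0,0,0],"angular":[0,0,0]},{"slide":[0,0,0],"angular":[0,0,0]}]'
python3 look.py w18
```

```text
time: 23.17
tool_pos: [0.6277, 0.2472, 0.1959]
tcp_rot: [-2.243, -2.2, 0.0]
wrist_force: [0.1, 0.2, 0.1]
width: 0.597
23.1667 [0.6277 0.2472 0.1959] [-2.2429 -2.1997  0.0002] [0.1384 0.1971 0.0601] 0.5965254750642547
```

View pics/w18.png

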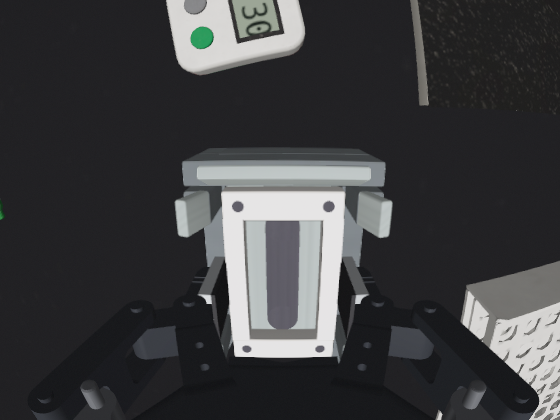

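```bash
python3 -m creep '[{"slide":[0,0,0.06],"angular":[0,0,0]},{"slide":[0,0,0],"angular":[0,0,0]},{"slide":[0,0,0],"angular":[0,0,0]}]'
python3 -m creep '[{"slide":[0,0,0],"angular":[0,0,0]},{"slide":[0,0,0],"angular":[0,0,0]},{"slide":[0,0,0],"angular":[0,0,0]}]' -0.5
python3 look.py w19
python3 -m creep '[{"slide":[0,0,-0.5],"angular":[0,0,0]},{"slide":[0,0,-1],"angular":[0,0,0]},{"slide":[0,0,-1],"angular":[0,0,0]},{"slide":[-1,0,-0.5],"angular":[0,0,0]},{"slide":[-1,0,0],"angular":[0,0,0]}]'
python3 look.py w20
```

```text
time: 23.47
tool_pos: [0.6278, 0.2473, 0.1945]
tcp_rot: [2.243, 2.2, 0.0]
wrist_force: [-0.3, 0.4, -0.8]
width: 0.595
time: 23.72
tool_pos: [0.6278, 0.2473, 0.1946]
tcp_rot: [2.243, 2.2, 0.0]
wrist_force: [-0.5, -0.1, -0.1]
width: 0.754
23.7167 [0.6278 0.2473 0.1946] [2.2428 2.1997 0.0003] [-0.5354 -0.1165 -0.0743] 0.7536978665215321
time: 24.18
tool_pos: [0.6288, 0.1985, 0.2756]
tcp_rot: [2.237, 2.199, 0.013]
wrist_force: [1.4, -0.2, 0.5]
width: 0.751
24.1833 [0.6288 0.1985 0.2756] [2.2369 2.1994 0.013 ] [ 1.4141 -0.2078  0.5056] 0.7513175906785967
```

View pics/w20.png

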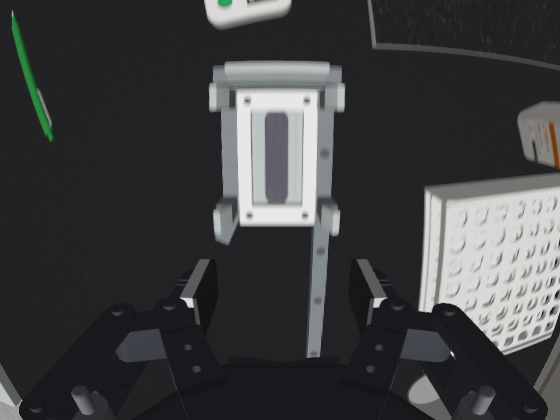

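```bash
python3 -m creep '[{"slide":[0,0,0],"angular":[0,0,0]}]' >/dev/null; python3 look.py w21; python3 - <<'E'
import cv2
a=cv2.imread('pics/w21.png')
cv2.imwrite('pics/w21a.png',cv2.resize(a[50:250,195:360],None,fx=3,fy=3,interpolation=cv2.INTER_CUBIC))
E
```

```text
24.3167 [0.6272 0.1957 0.2714] [2.2446 2.1963 0.0025] [-0.5277 -0.054  -0.5205] 0.7474799974468663
```

View pics/w21a.png

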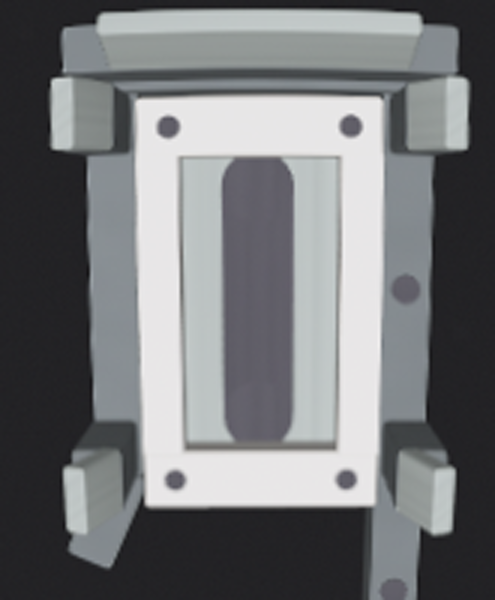

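```bash
python3 - <<'E'
from quad import *
o=(195,50)
quad('w21',[(135,97),(384,96),(375,506),(146,507)],.034,o,3)
s=np.load('pics/w21.npz'); d=s['d']
m=imaging.camera_model('wrist'); f=210/np.tan(np.radians(m['fovy']/2)); T=m['tool_from_camera']; Rm=R.from_rotvec(s['tcp_rot'])
for v in range(70,90,1):
    dx=280-m['cx'];dy=v-m['cy'];r=np.hypot(dx,dy);th=r/f
    ray=np.array([np.sin(th)*dx/r,np.sin(th)*dy/r,np.cos(th)]);p=ray*d[v,280]/ray[2]
    print(v,Rm.apply(T[:3,:3]@p+T[:3,3])+s['tool_pos'])
E
python3 plan.py 0.59 -0.23 0.30 165.5
```

```text
[0.6277 0.2457] sides [89.9, 51.9, 89.9, 51.5] ang [89.0, -1.1, -91.3, 179.0]
70 [0.6281 0.2961 0.0474]
71 [0.628  0.2956 0.047 ]
72 [0.628  0.2953 0.0444]
73 [0.628  0.2949 0.0425]
74 [0.628  0.2948 0.0381]
75 [0.6279 0.2947 0.0341]
76 [0.6279 0.2945 0.03  ]
77 [0.6279 0.2946 0.0231]
78 [0.6278 0.2938 0.0243]
79 [0.6278 0.2931 0.0242]
80 [0.6278 0.2928 0.0208]
81 [0.6278 0.2926 0.0155]
82 [0.6278 0.2902 0.0336]
83 [0.6278 0.2895 0.0348]
84 [0.6278 0.2889 0.0343]
85 [0.6278 0.2883 0.0335]
86 [0.6278 0.2877 0.0334]
87 [0.6278 0.287  0.0334]
88 [0.6277 0.2863 0.0346]
89 [0.6277 0.2857 0.0342]
[-1.0, -0.07, -0.07] [0.02, 0.0, -1.0]
[-1.0, -0.14, -0.07] [0.0, -0.01, -1.0]
[-1.0, -0.21, -0.07] [0.0, 0.0, -1.0]
[-1.0, -0.28, -0.07] [0.0, 0.0, -1.0]
[-1.0, -0.36, -0.07] [0.0, 0.0, -1.0]
[-1.0, -0.44, -0.08] [0.0, 0.0, -1.0]
[-1.0, -0.52, -0.08] [0.0, 0.0, -1.0]
[-1.0, -0.62, -0.08] [0.0, 0.0, -1.0]
[-1.0, -0.72, -0.08] [0.0, 0.0, -1.0]
[-1.0, -0.83, -0.09] [0.0, 0.0, -1.0]
[-1.0, -0.95, -0.09] [0.0, 0.0, -1.0]
[-0.91, -1.0, -0.09] [0.0, 0.0, -1.0]
[-0.79, -1.0, -0.09] [0.0, 0.0, -1.0]
[-0.68, -1.0, -0.09] [0.0, 0.0, -1.0]
[-0.43, -0.73, -0.05] [0.0, 0.0, -1.0]
[0.0, 0.0, 0.0] [0.0, 0.0, -1.0]
[0.0, 0.0, 0.0] [0.0, 0.0, -1.0]
[0.0, 0.0, 0.0] [0.0, 0.0, -1.0]
[0.0, 0.0, 0.0] [0.0, 0.0, -1.0]
[0.0, 0.0, 0.0] [0.0, 0.0, -0.18]
end [ 0.5901 -0.2299  0.2999] 20
```

```bash
python3 -m creep '[{"slide":[-1,-0.07,-0.07],"angular":[0,0,-1]},{"slide":[-1,-0.14,-0.07],"angular":[0,0,-1]},{"slide":[-1,-0.21,-0.07],"angular":[0,0,-1]},{"slide":[-1,-0.28,-0.07],"angular":[0,0,-1]},{"slide":[-1,-0.36,-0.07],"angular":[0,0,-1]}]' -0.6
python3 -m creep '[{"slide":[-1,-0.44,-0.08],"angular":[0,0,-1]},{"slide":[-1,-0.52,-0.08],"angular":[0,0,-1]},{"slide":[-1,-0.62,-0.08],"angular":[0,0,-1]},{"slide":[-1,-0.72,-0.08],"angular":[0,0,-1]},{"slide":[-1,-0.83,-0.09],"angular":[0,0,-1]}]'
python3 -m creep '[{"slide":[-1,-0.95,-0.09],"angular":[0,0,-1]},{"slide":[-0.91,-1,-0.09],"angular":[0,0,-1]},{"slide":[-0.79,-1,-0.09],"angular":[0,0,-1]},{"slide":[-0.68,-1,-0.09],"angular":[0,0,-1]},{"slide":[-0.43,-0.73,0],"angular":[0,0,-1]}]'
python3 -m creep '[{"slide":[0,0,0],"angular":[0,0,-1]},{"slide":[0,0,0],"angular":[0,0,-1]},{"slide":[0,0,0],"angular":[0,0,-1]},{"slide":[0,0,0],"angular":[0,0,-1]},{"slide":[0,0,0],"angular":[0,0,-0.18]}]'
python3 -m creep '[{"slide":[0,0,0],"angular":[0,0,0]}]' >/dev/null
python3 look.py w22; python3 - <<'E'
import cv2
a=cv2.imread('pics/w22.png')
cv2.imwrite('pics/w22a.png',cv2.resize(a[10:210,180:380],None,fx=3,fy=3,interpolation=cv2.INTER_CUBIC))
E
```

```text
time: 24.78
tool_pos: [0.6154, 0.0695, 0.278]
tcp_rot: [-1.82, -2.559, -0.0]
wrist_force: [-0.2, 1.0, 0.7]
width: 0.798
time: 25.2
tool_pos: [0.6032, -0.0784, 0.2883]
tcp_rot: [-1.348, -2.837, -0.001]
wrist_force: [0.3, 1.1, 0.1]
width: 0.8
time: 25.62
tool_pos: [0.5909, -0.2311, 0.2979]
tcp_rot: [0.838, 3.027, -0.0]
wrist_force: [0.2, 0.1, 0.8]
width: 0.805
time: 26.03
tool_pos: [0.591, -0.2286, 0.2971]
tcp_rot: [-0.39, -3.117, -0.001]
wrist_force: [0.3, 0.8, -0.2]
width: 0.799
26.1167 [ 0.591  -0.2287  0.2972] [-0.3943 -3.1163 -0.0007] [0.8062 0.4069 0.0934] 0.7999226091541471
```

View pics/w22a.png

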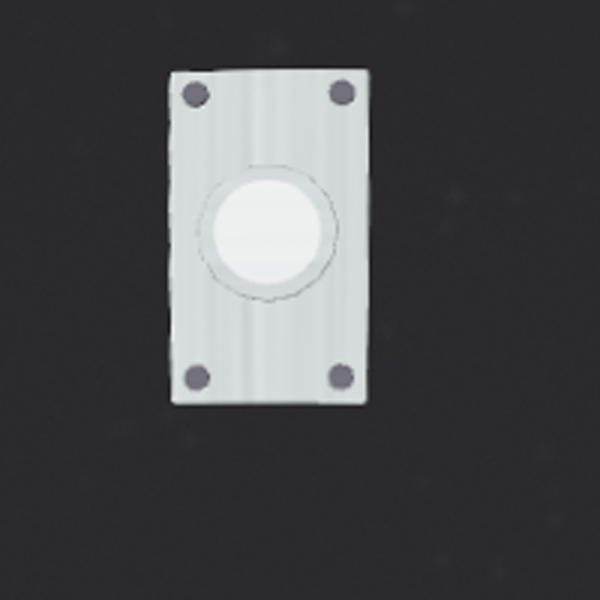

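```bash
python3 - <<'E'
from quad import *
quad('w22',[(170,72),(369,70),(368,403),(172,403)],.008,(180,10),3)
E
python3 plan.py 0.4957 -0.2157 0.195 165.6
```

```text
[ 0.4959 -0.2155] sides [89.6, 52.0, 89.7, 52.1] ang [165.5, 75.3, -14.4, -104.7]
[0.93, -0.11, 1.0] [0.0, -0.01, -0.01]
[0.94, -0.11, 1.0] [0.0, 0.0, 0.0]
[0.93, -0.11, 1.0] [0.0, 0.0, 0.0]
[0.94, -0.11, 1.0] [0.0, 0.0, 0.0]
[0.08, -0.01, 0.09] [0.0, 0.0, 0.0]
end [ 0.4957 -0.2158  0.195 ] 5
```

```bash
python3 -m creep '[{"slide":[0.93,-0.11,1],"angular":[0,0,0]},{"slide":[0.94,-0.11,1],"angular":[0,0,0]},{"slide":[0.93,-0.11,1],"angular":[0,0,0]},{"slide":[0.94,-0.11,1],"angular":[0,0,0]},{"slide":[0.08,0,0.1],"angular":[0,0,0]}]'
python3 -m creep '[{"slide":[0,0,0],"angular":[0,0,0]},{"slide":[0,0,0],"angular":[0,0,0]},{"slide":[0,0,0],"angular":[0,0,0]}]'
python3 plan.py 0.4958 -0.2156 0.1705 165.5
```

```text
time: 26.58
tool_pos: [0.4889, -0.2134, 0.1889]
tcp_rot: [-0.394, -3.103, -0.007]
wrist_force: [-1.8, -0.2, -1.3]
width: 0.799
time: 26.83
tool_pos: [0.4976, -0.217, 0.1969]
tcp_rot: [0.393, 3.112, -0.002]
wrist_force: [0.7, 0.0, -0.2]
width: 0.798
[0.08, 0.03, 1.0] [-0.01, 0.06, 0.02]
[0.01, 0.01, 0.06] [0.0, 0.0, 0.0]
end [ 0.4958 -0.2155  0.1704] 2
```

```bash
python3 -m creep '[{"slide":[0.03,0.02,0.5],"angular":[0,0,0]},{"slide":[0.02,0,0.35],"angular":[0,0,0]},{"slide":[0,0,0.1],"angular":[0,0,0]},{"slide":[0,0,0],"angular":[0,0,0]},{"slide":[0,0,0],"angular":[0,0,0]}]'
python3 plan.py 0.4958 -0.2156 0.1705 165.5
```

```text
time: 27.25
tool_pos: [0.4942, -0.2153, 0.1706]
tcp_rot: [-0.393, -3.116, -0.001]
wrist_force: [0.6, -0.5, 0.1]
width: 0.798
[-0.06, 0.01, 0.0] [0.0, -0.02, 0.03]
end [ 0.4957 -0.2155  0.1706] 1
```

```bash
python3 -m creep '[{"slide":[-0.05,0,0],"angular":[0,0,0]},{"slide":[0,0,0],"angular":[0,0,0]},{"slide":[0,0,0],"angular":[0,0,0]},{"slide":[0,0,0],"angular":[0,0,0]},{"slide":[0,0,0],"angular":[0,0,0]}]' 1 40
python3 look.py w23
```

```text
time: 27.67
tool_pos: [0.496, -0.216, 0.1717]
tcp_rot: [0.393, 3.115, -0.001]
wrist_force: [1.0, 0.4, 1.9]
width: 0.595
27.6667 [ 0.496  -0.216   0.1717] [ 0.3935  3.1154 -0.0008] [0.983  0.4171 1.904 ] 0.5947596376188616
```

View pics/w23.png

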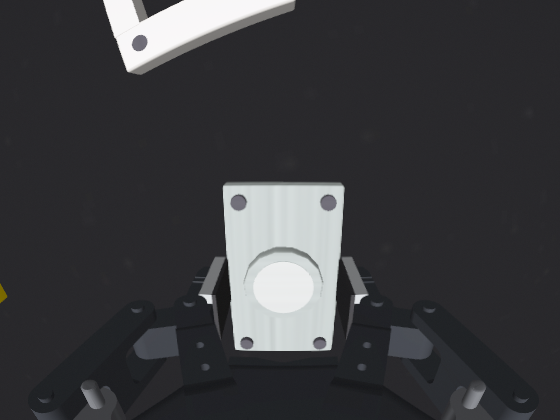

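```bash
python3 - <<'E'
from quad import *
B=quad('w23',[(224,186),(344,186),(333,351),(234,351)],.008)
s=np.load('pics/w23.npz'); Rm=R.from_rotvec(s['tcp_rot'])
print(Rm.inv().apply(B-s['tool_pos']).mean(0))
E
python3 -m creep '[{"slide":[0,0,-0.5],"angular":[0,0,0]},{"slide":[0,0,-1],"angular":[0,0,0]},{"slide":[0,0,-1],"angular":[0,0,0]},{"slide":[0,0,-1],"angular":[0,0,0]},{"slide":[0,0,-0.5],"angular":[0,0,0]}]'
python3 -m creep '[{"slide":[0,0,0],"angular":[0,0,0]}]'
python3 plan.py 0.6277 0.248 0.28 88.9
```

```text
[ 0.4964 -0.2162] sides [90.4, 50.9, 90.5, 53.5] ang [164.7, 75.6, -13.7, -104.4]
[-0.0002 -0.0001  0.1637]
time: 28.13
tool_pos: [0.4962, -0.2161, 0.2748]
tcp_rot: [0.393, 3.113, -0.002]
wrist_force: [0.5, 0.6, -0.9]
width: 0.594
time: 28.22
tool_pos: [0.4969, -0.2164, 0.2752]
tcp_rot: [0.393, 3.11, -0.004]
wrist_force: [0.5, -0.6, -1.1]
width: 0.589
[-0.02, 1.0, -0.01] [0.05, 0.1, 1.0]
[0.05, 1.0, -0.01] [-0.06, 0.04, 1.0]
[0.12, 1.0, -0.01] [-0.03, -0.03, 1.0]
[0.19, 1.0, -0.01] [0.01, -0.02, 1.0]
[0.26, 1.0, -0.01] [0.02, 0.01, 1.0]
[0.34, 1.0, -0.01] [-0.01, 0.01, 1.0]
[0.42, 1.0, -0.01] [0.0, -0.01, 1.0]
[0.5, 1.0, -0.01] [0.0, 0.0, 1.0]
[0.59, 1.0, -0.01] [0.0, 0.0, 1.0]
[0.69, 1.0, -0.01] [0.0, 0.0, 1.0]
[0.8, 1.0, -0.01] [0.0, 0.0, 1.0]
[0.92, 1.0, -0.02] [0.0, 0.0, 1.0]
[1.0, 0.95, -0.02] [0.0, 0.0, 1.0]
[1.0, 0.82, -0.01] [0.0, 0.0, 1.0]
[1.0, 0.71, -0.01] [0.0, 0.0, 1.0]
[1.0, 0.61, -0.02] [0.0, 0.0, 1.0]
[0.79, 0.41, -0.01] [0.0, 0.0, 1.0]
[0.0, 0.0, 0.0] [0.0, 0.0, 1.0]
[0.0, 0.0, 0.0] [0.0, 0.0, 1.0]
[0.0, 0.0, 0.0] [0.0, 0.0, 0.18]
end [0.6277 0.2479 0.2801] 20
```

```bash
python3 -m creep '[{"slide":[0,1,0],"angular":[0,0,1]},{"slide":[0.05,1,0],"angular":[0,0,1]},{"slide":[0.12,1,0],"angular":[0,0,1]},{"slide":[0.19,1,0],"angular":[0,0,1]},{"slide":[0.26,1,0],"angular":[0,0,1]}]'
python3 -m creep '[{"slide":[0.34,1,0],"angular":[0,0,1]},{"slide":[0.42,1,0],"angular":[0,0,1]},{"slide":[0.5,1,0],"angular":[0,0,1]},{"slide":[0.59,1,0],"angular":[0,0,1]},{"slide":[0.69,1,0],"angular":[0,0,1]}]'
python3 -m creep '[{"slide":[0.8,1,0],"angular":[0,0,1]},{"slide":[0.92,1,0],"angular":[0,0,1]},{"slide":[1,0.95,0],"angular":[0,0,1]},{"slide":[0.5,0.4,0],"angular":[0,0,1]},{"slide":[0,0,0],"angular":[0,0,1]}]'
python3 -m creep '[{"slide":[0,0,0],"angular":[0,0,1]},{"slide":[0,0,0],"angular":[0,0,1]},{"slide":[0,0,0],"angular":[0,0,1]},{"slide":[0,0,0],"angular":[0,0,1]},{"slide":[0,0,0],"angular":[0,0,0.18]}]'
python3 -m creep '[{"slide":[0,0,0],"angular":[0,0,0]}]' 
python3 look.py w24; python3 plan.py 0.6278 0.248 0.275 88.9
```

```text
time: 28.63
tool_pos: [0.5283, -0.0926, 0.2694]
tcp_rot: [-0.934, -2.996, 0.0]
wrist_force: [0.4, 0.3, -1.0]
width: 0.593
time: 29.05
tool_pos: [0.5665, 0.0429, 0.2692]
tcp_rot: [-1.44, -2.789, 0.003]
wrist_force: [0.6, -1.6, -1.7]
width: 0.59
time: 29.47
tool_pos: [0.5988, 0.1574, 0.2693]
tcp_rot: [-1.898, -2.501, 0.001]
wrist_force: [0.6, -0.9, -0.6]
width: 0.593
time: 29.88
tool_pos: [0.5979, 0.1538, 0.269]
tcp_rot: [-2.244, -2.196, 0.005]
wrist_force: [0.4, 0.5, -2.1]
width: 0.592
time: 29.97
tool_pos: [0.5982, 0.1538, 0.2695]
tcp_rot: [-2.241, -2.2, 0.004]
wrist_force: [0.6, -0.4, -1.3]
width: 0.591
29.9667 [0.5982 0.1538 0.2695] [-2.2406 -2.1999  0.0038] [ 0.5629 -0.406  -1.3076] 0.5905103104631848
[1.0, 0.29, -0.06] [-0.03, 0.01, 0.02]
[1.0, 0.29, -0.05] [0.0, 0.0, 0.0]
[1.0, 0.3, -0.06] [0.0, 0.0, 0.0]
[0.79, 0.23, -0.04] [0.0, 0.0, 0.0]
end [0.6278 0.248  0.275 ] 4
```

View pics/w24.png

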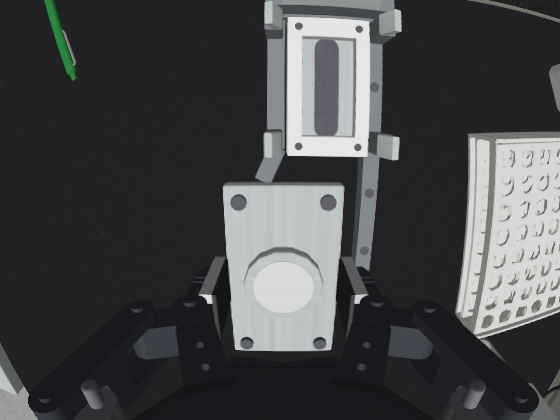

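```bash
python3 -m creep '[{"slide":[1,0.29,0],"angular":[0,0,0]},{"slide":[1,0.29,0],"angular":[0,0,0]},{"slide":[1,0.3,0],"angular":[0,0,0]},{"slide":[0.75,0.23,0],"angular":[0,0,0]},{"slide":[0,0,0],"angular":[0,0,0]}]'
python3 -m creep '[{"slide":[0,0,0],"angular":[0,0,0]},{"slide":[0,0,0],"angular":[0,0,0]}]'
python3 plan.py 0.6278 0.2480 0.227 88.9
```

```text
time: 30.43
tool_pos: [0.6292, 0.2503, 0.271]
tcp_rot: [-2.239, -2.203, -0.004]
wrist_force: [0.2, -0.3, -1.8]
width: 0.587
time: 30.6
tool_pos: [0.628, 0.2468, 0.2705]
tcp_rot: [-2.242, -2.201, 0.003]
wrist_force: [-0.3, -0.1, -1.4]
width: 0.592
[0.03, 0.0, 1.0] [-0.02, 0.01, 0.01]
[0.02, -0.01, 0.74] [0.0, 0.0, 0.0]
end [0.6278 0.248  0.227 ] 2
```

```bash
python3 -m creep '[{"slide":[0.03,0,0.5],"angular":[0,0,0]},{"slide":[0.02,0,0.5],"angular":[0,0,0]},{"slide":[0,0,0.4],"angular":[0,0,0]},{"slide":[0,0,0.3],"angular":[0,0,0]},{"slide":[0,0,0],"angular":[0,0,0]}]'
python3 -m creep '[{"slide":[0,0,0],"angular":[0,0,0]},{"slide":[0,0,0],"angular":[0,0,0]}]'
python3 look.py w25;python3 plan.py 0.6278 0.248 0.207 88.9
```

```text
time: 31.02
tool_pos: [0.627, 0.2474, 0.225]
tcp_rot: [-2.242, -2.197, 0.008]
wrist_force: [-0.3, 0.4, -1.9]
width: 0.592
time: 31.18
tool_pos: [0.6286, 0.2483, 0.2287]
tcp_rot: [2.243, 2.2, 0.0]
wrist_force: [0.6, -0.3, -1.6]
width: 0.592
31.1833 [0.6286 0.2483 0.2287] [2.2431 2.1995 0.0002] [ 0.5589 -0.2767 -1.6211] 0.5922256564406658
[-0.02, -0.04, 0.89] [0.01, 0.0, -0.01]
end [0.6279 0.2479 0.207 ] 1
```

View pics/w25.png

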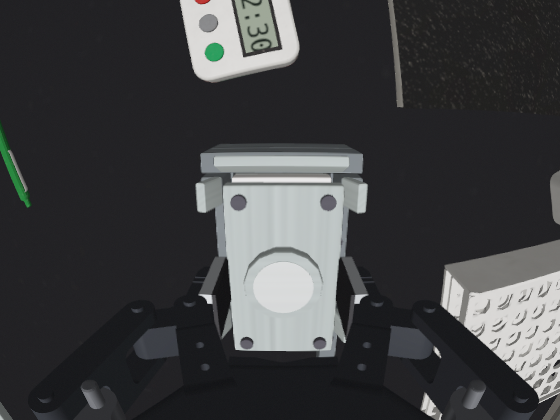

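Cover hangs centred between the posts (left guide ~208, right ~355; cover 224–344). Lowering it slowly.

```bash
python3 -m creep '[{"slide":[0,-0.03,0.4],"angular":[0,0,0]},{"slide":[0,0,0.3],"angular":[0,0,0]},{"slide":[0,0,0.1],"angular":[0,0,0]},{"slide":[0,0,0],"angular":[0,0,0]},{"slide":[0,0,0],"angular":[0,0,0]}]'
python3 -m creep '[{"slide":[0,0,0],"angular":[0,0,0]}]'
```

```text
time: 31.65
tool_pos: [0.6274, 0.2483, 0.208]
tcp_rot: [-2.242, -2.199, 0.002]
wrist_force: [0.8, -0.2, -1.2]
width: 0.589
time: 31.73
tool_pos: [0.6278, 0.2484, 0.2087]
tcp_rot: [2.243, 2.2, 0.0]
wrist_force: [-0.5, -0.1, -2.0]
width: 0.589
```

```bash
python3 -m creep '[{"slide":[0,0,0.08],"angular":[0,0,0]},{"slide":[0,0,0.04],"angular":[0,0,0]},{"slide":[0,0,0],"angular":[0,0,0]},{"slide":[0,0,0],"angular":[0,0,0]}]'
python3 look.py w26
```

```text
time: 32.07
tool_pos: [0.6278, 0.2484, 0.2058]
tcp_rot: [2.243, 2.2, 0.0]
wrist_force: [0.0, 1.1, -1.1]
width: 0.596
32.0667 [0.6278 0.2484 0.2058] [2.2428 2.1997 0.0004] [ 0.0004  1.1178 -1.1483] 0.5956278132597256
```

View pics/w26.png

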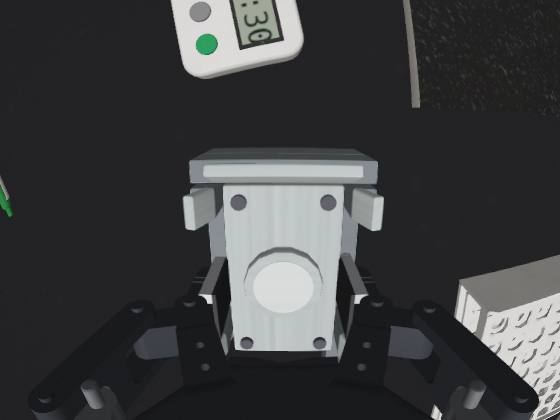

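```bash
python3 -m creep '[{"slide":[0,0,0.02],"angular":[0,0,0]},{"slide":[0,0,0.01],"angular":[0,0,0]},{"slide":[0,0,0],"angular":[0,0,0]}]'
python3 -m creep '[{"slide":[0,0,0],"angular":[0,0,0]},{"slide":[0,0,0],"angular":[0,0,0]},{"slide":[0,0,0],"angular":[0,0,0]}]' -0.5
python3 -m creep '[{"slide":[0,0,-0.5],"angular":[0,0,0]},{"slide":[0,0,-1],"angular":[0,0,0]},{"slide":[0,0,-1],"angular":[0,0,0]},{"slide":[-1,0,-0.5],"angular":[0,0,0]},{"slide":[-1,0,0],"angular":[0,0,0]}]'
python3 -m creep '[{"slide":[-0.5,0,0],"angular":[0,0,0]},{"slide":[0,0,0],"angular":[0,0,0]},{"slide":[0,0,0],"angular":[0,0,0]},{"slide":[0,0,0],"angular":[0,0,0]}]'
python3 look.py w27; python3 - <<'E'
import cv2
a=cv2.imread('pics/w27.png')
cv2.imwrite('pics/w27a.png',cv2.resize(a[20:240,190:370],None,fx=2.7,fy=2.7,interpolation=cv2.INTER_CUBIC))
E
```

```text
time: 32.37
tool_pos: [0.6278, 0.2484, 0.2057]
tcp_rot: [2.243, 2.2, 0.0]
wrist_force: [-1.9, -0.9, 5.3]
width: 0.593
time: 32.62
tool_pos: [0.6278, 0.2484, 0.2047]
tcp_rot: [2.243, 2.2, 0.0]
wrist_force: [0.2, 0.0, -0.4]
width: 0.752
time: 33.03
tool_pos: [0.6287, 0.1996, 0.2858]
tcp_rot: [2.237, 2.199, 0.013]
wrist_force: [1.0, -0.9, -0.2]
width: 0.746
time: 33.37
tool_pos: [0.6262, 0.1863, 0.2793]
tcp_rot: [-2.243, -2.199, 0.001]
wrist_force: [-0.9, -0.2, 1.1]
width: 0.746
33.3667 [0.6262 0.1863 0.2793] [-2.2426 -2.1986  0.0009] [-0.8505 -0.1701  1.0519] 0.7464766301699697
```

View pics/w27a.png

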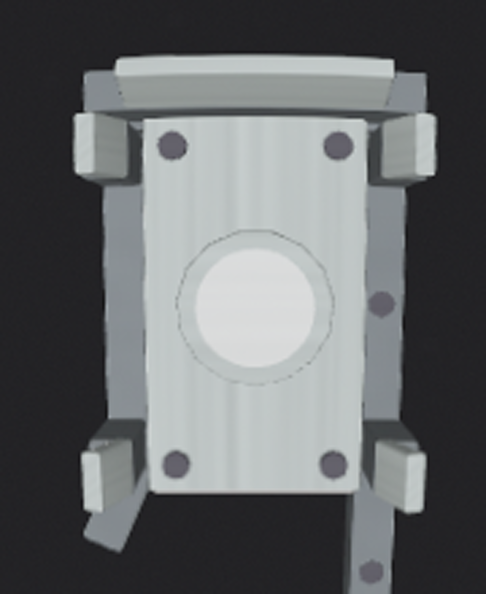

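```bash
python3 - <<'E'
from quad import *
quad('w27',[(143,119),(366,119),(358,492),(151,492)],.042,(190,20),2.7)
s=np.load('pics/w27.npz'); d=s['d']
m=imaging.camera_model('wrist'); f=210/np.tan(np.radians(m['fovy']/2)); T=m['tool_from_camera']; Rm=R.from_rotvec(s['tcp_rot'])
def pt(u,v):
    dx=u-m['cx'];dy=v-m['cy'];r=np.hypot(dx,dy);th=r/f
    ray=np.array([np.sin(th)*dx/r,np.sin(th)*dy/r,np.cos(th)]);p=ray*d[v,u]/ray[2]
    return Rm.apply(T[:3,:3]@p+T[:3,3])+s['tool_pos']
for v in range(56,70,1): print(v,pt(284,v))
for u,v in ((255,100),(312,100),(255,175),(312,175),(284,133)): print(u,v,pt(u,v))
E
```

```text
[0.6278 0.248 ] sides [90.0, 51.6, 90.0, 50.9] ang [89.1, -1.1, -91.3, 178.9]
56 [0.6288 0.2963 0.0491]
57 [0.6288 0.2959 0.0477]
58 [0.6288 0.2957 0.0454]
59 [0.6288 0.2951 0.0449]
60 [0.6288 0.2949 0.0423]
61 [0.6288 0.2946 0.0404]
62 [0.6288 0.2943 0.0375]
63 [0.6287 0.293  0.0418]
64 [0.6287 0.2923 0.0423]
65 [0.6287 0.2917 0.0423]
66 [0.6287 0.2911 0.0416]
67 [0.6287 0.2904 0.0424]
68 [0.6287 0.2896 0.0434]
69 [0.6286 0.2891 0.0424]
255 100 [0.6102 0.2698 0.0426]
312 100 [0.6457 0.2691 0.0425]
255 175 [0.6087 0.2218 0.0432]
312 175 [0.6455 0.2207 0.0414]
284 133 [0.6278 0.2488 0.0496]
```

```bash
python3 -m creep '[{"slide":[-1,0,0],"angular":[0,0,0]},{"slide":[-1,0,0],"angular":[0,0,0]},{"slide":[-1,0,0],"angular":[0,0,0]},{"slide":[-0.5,0,0],"angular":[0,0,0]},{"slide":[0,0,0],"angular":[0,0,0]}]'
python3 -m creep '[{"slide":[0,0,0],"angular":[0,0,0]},{"slide":[0,0,0],"angular":[0,0,0]},{"slide":[0,0,0],"angular":[0,0,0]}]' | tail -4
python3 look.py w28; python3 - <<'E'
import cv2
from h import *
p,d=imaging.read_camera('top'); cv2.imwrite('pics/t2.png',p[:,:,::-1])
a=cv2.imread('pics/w28.png')
cv2.imwrite('pics/w28a.png',cv2.resize(a[0:130,200:380],None,fx=4.4,fy=4.4,interpolation=cv2.INTER_CUBIC))
E
```

```text
time: 33.83
tool_pos: [0.6247, 0.097, 0.2794]
tcp_rot: [-2.245, -2.197, 0.002]
wrist_force: [-0.6, 0.6, 1.2]
width: 0.751
tool_pos: [0.6249, 0.0997, 0.2799]
tcp_rot: [-2.241, -2.201, -0.001]
wrist_force: [0.4, -0.8, 0.1]
width: 0.753
34.0833 [0.6249 0.0997 0.2799] [-2.2415 -2.2008 -0.0006] [ 0.3564 -0.7759  0.0794] 0.7527527152539859
```

View pics/w28a.png

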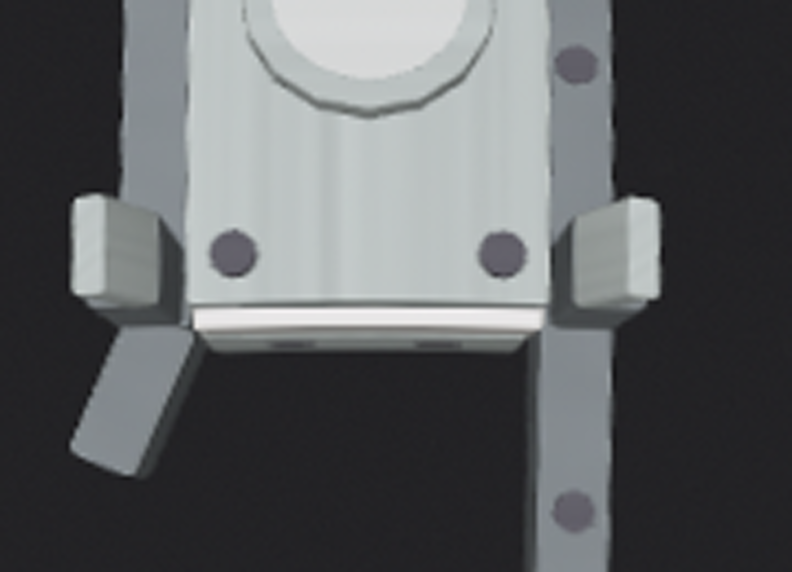

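View pics/t2.png

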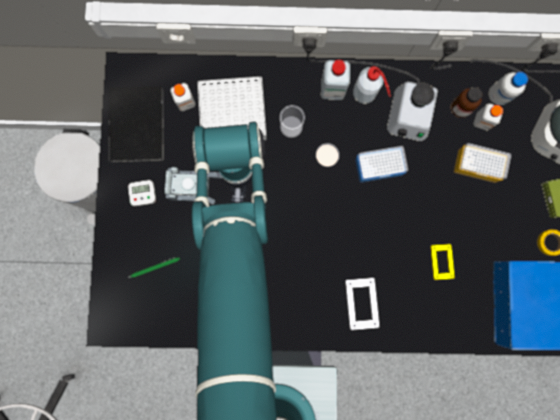

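```bash
python3 - <<'E'
from h import *
s=np.load('pics/w28.npz')
def y(u,v,z): return wrist_plane([((u+.5)/4.4+200-.5,(v+.5)/4.4-.5)],z,s)[0,:2]
print('cover rear',y(368,303,.042),'spacer top rear',y(368,308,.034),'spacer bot rear',y(368,328,.024),'body bottom rear',y(368,352,0),'wall end',y(155,327,.018))
E
```

```text
cover rear [0.6269 0.203 ] spacer top rear [0.627  0.2033] spacer bot rear [0.6269 0.2014] body bottom rear [0.6269 0.2   ] wall end [0.5931 0.2036]
```

```bash
python3 - <<'E'
from h import *
m=imaging.camera_model('wrist'); f=210/np.tan(np.radians(m['fovy']/2)); T=m['tool_from_camera']
for n,us in (('w9',(250,283,320)),('w15',(295,315,335)),('w20',()),('w24',())):
    s=np.load(f'pics/{n}.npz'); d=s['d'];Rm=R.from_rotvec(s['tcp_rot'])
    for u in us:
        print(n,u)
        for v in range(20,56):
            dx=u-m['cx'];dy=v-m['cy'];r=np.hypot(dx,dy);th=r/f
            ray=np.array([np.sin(th)*dx/r,np.sin(th)*dy/r,np.cos(th)]);p=ray*d[v,u]/ray[2]
            P=Rm.apply(T[:3,:3]@p+T[:3,3])+s['tool_pos']; print(v,'y %.4f z %.4f'%(P[1],P[2]),end=' | ')
        print()
import cv2
a=cv2.imread('pics/w9.png')
cv2.imwrite('pics/w9a.png',cv2.resize(a[10:70,200:370],None,fx=4.6,fy=8,interpolation=cv2.INTER_CUBIC))
E
```

```text
w9 250
20 y 0.2949 z 0.0451 | 21 y 0.2949 z 0.0437 | 22 y 0.2953 z 0.0411 | 23 y 0.2954 z 0.0396 | 24 y 0.2949 z 0.0403 | 25 y 0.2951 z 0.0380 | 26 y 0.2951 z 0.0368 | 27 y 0.2954 z 0.0345 | 28 y 0.2949 z 0.0348 | 29 y 0.2952 z 0.0322 | 30 y 0.2950 z 0.0316 | 31 y 0.2952 z 0.0292 | 32 y 0.2954 z 0.0271 | 33 y 0.2950 z 0.0270 | 34 y 0.2951 z 0.0252 | 35 y 0.2947 z 0.0251 | 36 y 0.2943 z 0.0253 | 37 y 0.2943 z 0.0236 | 38 y 0.2936 z 0.0248 | 39 y 0.2935 z 0.0237 | 40 y 0.2932 z 0.0230 | 41 y 0.2931 z 0.0217 | 42 y 0.2930 z 0.0203 | 43 y 0.2930 z 0.0187 | 44 y 0.2932 z 0.0158 | 45 y 0.2930 z 0.0145 | 46 y 0.2928 z 0.0134 | 47 y 0.2907 z 0.0217 | 48 y 0.2897 z 0.0250 | 49 y 0.2895 z 0.0240 | 50 y 0.2891 z 0.0239 | 51 y 0.2886 z 0.0243 | 52 y 0.2881 z 0.0251 | 53 y 0.2878 z 0.0244 | 54 y 0.2875 z 0.0240 | 55 y 0.2871 z 0.0239 | 
w9 283
20 y 0.2948 z 0.0441 | 21 y 0.2946 z 0.0435 | 22 y 0.2947 z 0.0417 | 23 y 0.2951 z 0.0392 | 24 y 0.2948 z 0.0391 | 25 y 0.2950 z 0.0369 | 26 y 0.2947 z 0.0368 | 27 y 0.2944 z 0.0364 | 28 y 0.2948 z 0.0335 | 29 y 0.2946 z 0.0329 | 30 y 0.2949 z 0.0305 | 31 y
[... 3217 characters left out ...]
z 0.0400 | 26 y 0.2946 z 0.0383 | 27 y 0.2945 z 0.0363 | 28 y 0.2948 z 0.0324 | 29 y 0.2947 z 0.0303 | 30 y 0.2947 z 0.0275 | 31 y 0.2945 z 0.0258 | 32 y 0.2944 z 0.0234 | 33 y 0.2937 z 0.0235 | 34 y 0.2929 z 0.0238 | 35 y 0.2929 z 0.0207 | 36 y 0.2926 z 0.0188 | 37 y 0.2921 z 0.0178 | 38 y 0.2926 z 0.0128 | 39 y 0.2895 z 0.0233 | 40 y 0.2883 z 0.0252 | 41 y 0.2878 z 0.0245 | 42 y 0.2874 z 0.0232 | 43 y 0.2864 z 0.0244 | 44 y 0.2855 z 0.0253 | 45 y 0.2851 z 0.0242 | 46 y 0.2842 z 0.0247 | 47 y 0.2837 z 0.0239 | 48 y 0.2829 z 0.0245 | 49 y 0.2824 z 0.0238 | 50 y 0.2817 z 0.0237 | 51 y 0.2807 z 0.0252 | 52 y 0.2802 z 0.0242 | 53 y 0.2797 z 0.0231 | 54 y 0.2791 z 0.0229 | 55 y 0.2780 z 0.0247 |
```

View pics/w9a.png

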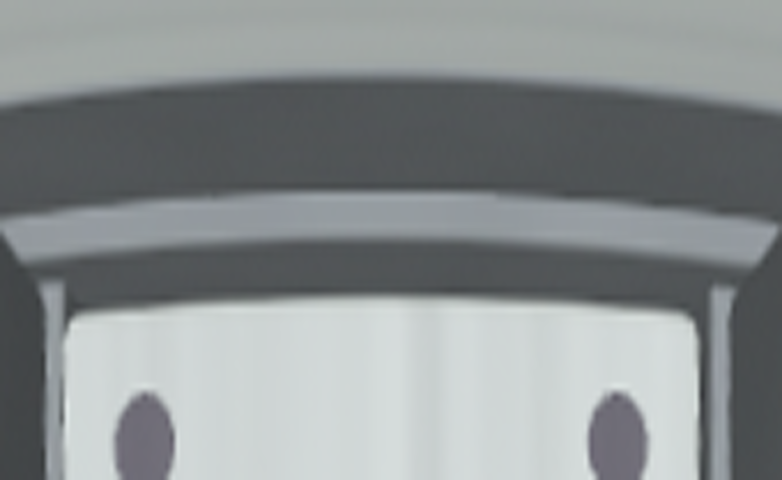

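```bash
python3 - <<'E'
from h import *
s=bot.read_state(); print(s['time'],s['joint_vel']); print(order.finish_job())
E
```

```text
34.1833 [-0.0026 -0.0004  0.0036 -0.0015  0.0012 -0.0016]
the job is handed in; nothing more can be done
None
```

The flow cell is stacked in the nest and the job was handed in at 34.2 s. By my measurements every part is inside its limits, but the cell body is about 2.5–3 mm short of the end stop (limit 4 mm).

- **Cell body:** I squared it against the fence and slid it in along the bench, without lifting. I stopped when the force rose to 9 N, taking that for the end stop. Pictures taken later showed the gap, so the gripper had probably met the posts instead. I left it there. A rough estimate from the nest mouth put the gap at about 3.6 mm. The estimates taken at the stop itself, and the one from the body's rear edge, agreed on 2.5–3 mm.
- **Separation:** I gripped the spacer's outer bar and dragged it aside along the bench. The centres were then about 93 mm apart (at least 68 mm required).
- **Spacer:** It was lowered onto the body and released in contact. It sits about 2 mm short lengthways and within 1 mm sideways.
- **Cover:** It was lowered onto the spacer and released in contact, bezel up. It sits within about 1 mm both ways, with its top at about 42 mm and level.
- **Other things:** The petri dish, timer, pen and look-alike frames appear unmoved in the last top view. The gripper was open and clear of everything, and the arm was at rest.

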